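# Latch the sliding cover of a laser enclosure with its draw latch

## Task

The sliding cover of the small laser enclosure has been left pulled back: slide it along its rails until you feel it bear lightly on the rubber seal, without crushing the seal. Then swing the latch's folded-back wire loop over, hook it behind the lip of the keeper on the cover, and press the latch lever down over centre until it bears firmly on its rubber buffer, gently enough not to bend it, so that the cover is drawn tight. Leave the loose things standing on the granite plate where they are.

Things in the scene. Friction and masses are not known exactly. Their poses are not given: they have to be found in the camera images.
- pivot (a point): (Sizes in mm.) Axis of the latch lever's pivot, midway across the fixed housing of a grey laser enclosure (120 wide) on an aluminium breadboard on a black granite plate; the assembly never moves. The level tops of housing and cover lie 132 above the bench, the pivot 16 above them. Axes: x level, from the housing towards the sliding cover and keeper; y level, along the pivot pin; z up.
- rest: Screw-in rubber buffer block on the housing, 32 long (x), 20 wide; origin in its middle on the housing's top, 56 behind the pivot (-x). The folded-back loop's bar lies on it at the start; the shut lever bears on it. Its height is set by hand and differs: 11.5 to 19.5 above the housing's top. It yields 1 mm per 8 N; 5 N on it is firm enough.
- lever (a joint): Lever angle, rad. 0: level, pointing away from the keeper (-x); grows as its free end rises and swings over towards the keeper (1.57 upright, 2.3 at most). Shut, it bears on the rubber buffer, between -0.16 and 0.01 as the buffer is set. Stiff: it stays where left, takes 0.1 N m to turn and up to 0.3 while drawing the loop. Dead centre is near 0.06; past it the lever must still be pressed home.
- lever_tip (a point): On the outer face (upper when flat) of the steel lever, 54 from the pivot, just before its upturned end. The lever is a plate 22 wide, 62 long from the pivot; its outer face is 6.5 off the pivot's axis. Drawing the hooked loop takes 3 to 9 N here; more than 18 N is too hard. Axes as pivot when flat, turning with the lever.
- loop_pin (a point): Hinge of the wire loop on the lever, 16 from the pivot: with the lever at angle q it is at x = -16 cos(q - 0.06), z = 16 sin(q - 0.06) from the pivot. The loop turns freely on it and swings clear over the lever's free end, from the housing side to the keeper side. When the loop's bar is pulled or pushed the lever follows, at about 6 N.
- loop_bar (a point): Middle of the loop's cross bar, 58 from the hinge pin. The loop is 6 thick round steel wire: two straight sides 40 apart (46 over the outside) and this bar. At the start it is folded back away from the keeper, bar on the rest block, between 2 lower and 7 higher than the pivot. It can be gripped at the bar's two ends (46 wide). Axes: y along the bar, x from pin to bar.
- keeper (a point): Far face (+x) of the upright wall of the steel keeper on the cover, 16 above the cover's top, level with the pivot. The bar seats against it, the bar's centre 3 further along +x. Wall 5 thick, 28 wide. The block under the seat is 28 wide, its top 4 below this point, and reaches 23 beyond the wall. Axes as pivot; moves with the cover.
- lip_edge (a point): Middle of the outer edge of the keeper's lip, 7 above keeper and 5 beyond it (+x). The lip is 4 thick (5 to 9 above keeper) and 28 wide, and holds the bar down. The bar has to pass over it and come down beyond this edge; lying unhooked on the block there its centre is 1 below keeper.
- cover_knob (a point): Centre of the black round knob on top of the cover, 24 across, 16 high on a 10 high stem; 18 above the cover's top, 76 beyond the keeper (+x). The cover ends 35 beyond it.
- cover (a joint): How far the sliding cover is from its latched place, along +x, m: between 0.002 and 0.010 when it just touches the seal (seals differ), about 0 when latched, 0.055 fully back. It slides stiffly between its rails (about 3 N) and stays where it is left.
- seal: Black rubber seal, a frame round the housing's open mouth, facing the cover; origin at the mouth's middle, 10 ahead of the pivot and 54 lower. Its thickness differs, 7 to 15 relaxed, with the set the rubber has taken; it yields 1 mm per 4.5 N. To bear lightly is 1 to 10 N on it; more than 10 N while the lever stands open crushes it.
- micrometer_c (a point): Bystander: micrometer head in a steel stand, 107 long, 62 high; its middle.
- block_c (a point): Bystander: upright steel block with a bore, 38 x 26, 66 high; its middle.
- mount_c (a point): Bystander: square mirror mount on a round foot, 42 wide, 72 high; its middle.
- gauge_box_c (a point): Bystander: flat wooden gauge box, 90 x 50, 26 high; its middle.

How it is judged (in metres and radians):
On the way, in this order (a step that is already met when the one before it is completed fails the run):
1. the cover is slid up to bear on its seal (contact force between seal and anything else above 1 N and value of joint cover below 0.012 m), for 0.2 s.
2. the loop's bar is hooked behind the keeper, below its lip (x of loop_bar in the frame of keeper between 0.0015 and 0.022 m and z of loop_bar in the frame of keeper between -0.006 and 0.004 m), for 0.2 s.
3. the lever is pressed over centre and bears firmly on its rubber buffer (value of joint lever below 0.03 rad and contact force between rest and anything else above 5 N), for 0.1 s.
At the end, for the whole second after the job is handed in: The lever is past dead centre (below 0.03 rad) and bears on its rubber buffer (over 0.15 N), the loop's bar sits under the keeper's lip (1 to 6 mm beyond its wall, at most 4 mm above and 6 mm below the seat point), and the cover is within 2.5 mm of its latched place (value of joint lever below 0.03 rad and contact force between rest and anything else above 0.15 N and value of joint cover below 0.0025 m and x of loop_bar in the frame of keeper between 0.001 and 0.006 m and z of loop_bar in the frame of keeper between -0.006 and 0.004 m); the robot touches nothing.
It fails at once if the seal is crushed: more than 10 N on it while the lever still stands open (contact force between seal and anything else above 10 N and value of joint lever above 1.3 rad).
It fails at once if the lever is pressed with more than 18 N (contact force between the fingers and lever_c0 above 18 N or contact force between the fingers and lever_c1 above 18 N).
It fails at once if a bystander is moved by more than 15 mm (distance of any of micrometer_c, block_c, mount_c, gauge_box_c from where it was at the start of the episode above 0.015 m).
It also fails if it takes over 72 s, if anything falls off the work surface, if the arm or the gripper's body presses on something with over 40 N, if the wrist force passes 120 N, or if a joint passes its speed limit or range.

## Robot

A 7-joint arm with a two-finger parallel gripper is mounted at the origin on the work surface. World frame = base frame: x ahead of the robot, y to its left, z up, the work surface at z = 0. Lengths are in mm, angles in rad, forces in N, time in s.
With the tool pointing down it reaches from about 425 to 875 mm from the base axis. Payload 8.4 kg.
Tool frame: the origin (TCP) lies on the centre line of the jaws, within the pads' length; the fingertips stand tip_extent ahead of it and the grasp point (between the pads) lies 8 mm behind it (tip_extent is the distance from the TCP to the fingertips, in mm); z points along the fingers, y is the direction in which the jaws open and shut (so a half turn about z gives the same grasp; the last joint's range is limited). The gripper opens to 85 mm and grips with 20 to 120 N. Pads are 22 mm wide; open, the fingers measure 114 mm over their backs; the gripper's body (76 mm by 85 mm) begins 54 mm behind the grasp point. The pads swing forward as they close: fully open they stand 13 mm farther back than shut.
Start: joints at [-1.382, 0.333, 0.04, 1.465, -0.013, 1.343, -0.059], TCP at [184.5, 623.237, 242.308] pointing down, gripper open.
Joint ranges: [-2.58, 2.58], [-0.38, 2.09], [-1.3, 1.39], [0.25, 2.4], [-1.5, 4.64], [0.08, 2.09], [-2.65, 2.65]. Speed limits (rad/s): [2.22, 2.22, 2.79, 2.79, 3.14, 3.14, 3.14].

## Interface

Orientations are given as a unit quaternion [x, y, z, w].
In Python, from rig import * gives the robot as it stands.
- The arm moves only by the shell command python3 -m creep 'ROWS' [FORCE]. ROWS is JSON, a list that holds one entry, the list of rows, each a list of 7 numbers: the shift along the tool's x, y, z in m, then the turn, a rotation vector about the tool's x, y, z in degrees, then the closure, from 0 (fully open) to 1 (shut). In form: [[[dx, dy, dz, rx, ry, rz, claw], ...]]. A call has exactly 8 rows; each row is the pose to reach, as a shift and turn from the pose commanded when the call began, along the tool's axes at that moment; what a row does not reach only later rows make up. A row lasts 1/10 s, in which the tool goes at most 50 mm and 8.59 degrees, less where a joint would pass 70% of its speed; a pose out of reach is approached as far as the arm can. A call with a gripper value outside its range is refused whole. The fingers move at their own pace and stop on an object; FORCE is the grip in N (left out, the last holds). Time passes only in rows, so rows that repeat a pose let the fingers close, or fill a call up. It gives the time, the measured TCP pose, the force and the opening at its end, in the units of the state.
- read_state(): the state, without advancing time (a new reading comes with each control period).
- capture(name): name is "scene" or "top" or "wrist"; returns the picture (400x640x3 uint8, red, green, blue); there is no depth.
- calibration(name): a dict with "fx", "fy", "cx", "cy" (pixels), "distortion" ([k1, k2, p1, p2, k3] as OpenCV has them; the pictures are not rectified), "rvec" (rotation vector, rad) and "tvec" (3), from world to camera coordinates, as OpenCV has them; the wrist camera has in their place "T_tool_cam" (4x4, takes a point from camera to tool coordinates, whose origin is the TCP and whose axes are the flange's). Camera axes: x right, y down, z forward; pixel columns grow to the right and rows downward; lengths in mm; the calibration is good to about 2 mm. A picture is of the moment at which its call begins: read the wrist's pose just before it. calibration takes no time and is no camera call.
- finish_job(): hands the job in, once; it reports no verdict.
The state is a dict: "clock": time; "joint_pos": joint angles; "qd": joint speeds; "joint_efforts": joint torques, N m; "ee_pos": TCP position; "tcp_rot": TCP orientation; "ft_force": force on the tool from outside, world axes, zero at the start; "wrist_torque": the same for the moment, N m; "width": finger opening in mm.
Only numpy, scipy, OpenCV 4.12 (cv2) and the standard library are available. Lean on these libraries where they do the work, as an engineer would, in place of code of your own. Each camera call takes 0.05 s, during which the arm holds its last target.

## Working session

There is one attempt and no reset: what is moved stays moved. The work goes in short steps, Python scripts to look and compute and a shell command to move; the robot and the scene stay as the last step left them, time stands still between calls to the robot, and variables do not carry over. Pictures are saved under pics/ and viewed, and the job is handed in when it is done.

```bash
ls; mkdir -p pics; cat > h.py <<'E'
from rig import *
import numpy as np, cv2
from scipy.spatial.transform import Rotation as R
def snap(n,f):
    im=np.array(capture(n)); cv2.imwrite('pics/'+f,im[:,:,::-1]); return im
E
python3 - <<'E'
from h import *
s=read_state(); print(s)
for n in ('scene','top','wrist'):
    snap(n,n+'0.png'); c=calibration(n); print(n,c)
E
```

```text
pics
{'clock': 0.0, 'joint_pos': array([-1.3821947 ,  0.33389401,  0.03986772,  1.46626767, -0.01342738,
        1.34326871, -0.05850828]), 'qd': array([ 0.00163014, -0.00117912, -0.00102577, -0.00107937, -0.00018457,
        0.00065884, -0.0021468 ]), 'joint_efforts': array([-5.16647469e-04, -6.58554482e+01,  1.36501662e+00, -4.05560374e+01,
        1.66833575e-02,  1.29449301e-02,  4.37047305e-06]), 'ee_pos': array([184.39125727, 622.85278447, 241.43381881]), 'tcp_rot': array([ 1.43417468e-01,  9.89661969e-01, -7.82434939e-04, -7.40035783e-05]), 'ft_force': array([-0.6640786 , -0.22717073, -0.66090364]), 'wrist_torque': array([ 0.0208027 , -0.01100975,  0.02372089]), 'width': 85.34509037356655}
scene {'fx': 459.265376576851, 'fy': 459.265376576851, 'cx': 325.66980936817373, 'cy': 202.2934882028783, 'distortion': array([-0.08624683,  0.        ,  0.        ,  0.        ,  0.        ]), 'rvec': array([ 1.81623957,  1.78547789, -0.64616763]), 'tvec': array([ -11.48707595, -332.79932053, 1452.29908752])}
top {'fx': 464.0610194465866, 'fy': 464.0610194465866, 'cx': 316.3049616268183, 'cy': 198.67681470104304, 'distortion': array([-0.10611647,  0.        ,  0.        ,  0.        ,  0.        ]), 'rvec': array([ 2.18788637, -2.13478902,  0.14003766]), 'tvec': array([  10.4544123 ,  572.27861921, 1017.12238358])}
wrist {'fx': 354.9653915161601, 'fy': 354.9653915161601, 'cx': 316.6692608971263, 'cy': 201.92608123769037, 'distortion': array([-0.06951301,  0.        ,  0.        ,  0.        ,  0.        ]), 'T_tool_cam': array([[-5.25975395e-05, -9.64524792e-01, -2.63992279e-01,
         6.67032843e+01],
       [ 9.99999549e-01, -3.01170471e-04,  9.01120557e-04,
        -3.22508593e-01],
       [-9.48659796e-04, -2.63992113e-01,  9.64524372e-01,
        -1.31255965e+02],
       [ 0.00000000e+00,  0.00000000e+00,  0.00000000e+00,
         1.00000000e+00]])}
```

View pics/scene0.png

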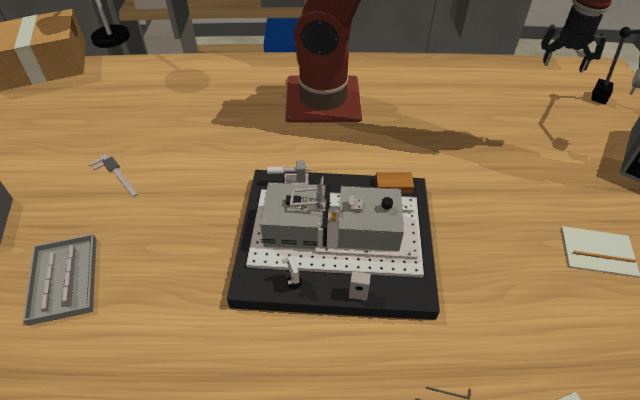

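View pics/top0.png

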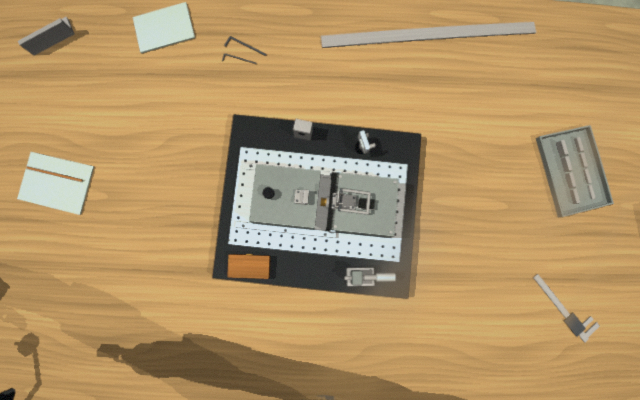

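View pics/wrist0.png

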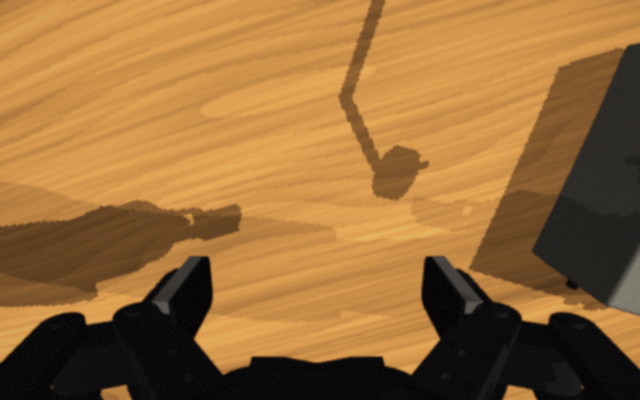

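```bash
python3 -c "
import rig
print([n for n in dir(rig) if n[0]!='_']); print(getattr(rig,'tip_extent',None))"
```

```text
['MotionError', 'calibration', 'capture', 'finish_job', 'read_state', 'tip_extent']
11.0
```

```bash
cat >> h.py <<'E'
def ray(n,uv,st=None):
    c=calibration(n); K=np.array([[c['fx'],0,c['cx']],[0,c['fy'],c['cy']],[0,0,1]])
    p=cv2.undistortPoints(np.array([[uv]],float),K,np.array(c['distortion']))[0,0]
    d=np.array([p[0],p[1],1.])
    if n=='wrist':
        T=np.array(c['T_tool_cam']); Rt=R.from_quat(st['tcp_rot']).as_matrix()
        o=Rt@T[:3,3]+st['ee_pos']; d=Rt@T[:3,:3]@d
    else:
        Rm=cv2.Rodrigues(np.array(c['rvec']))[0]; o=-Rm.T@np.array(c['tvec']); d=Rm.T@d
    return o,d/np.linalg.norm(d)
def onz(n,uv,z,st=None):
    o,d=ray(n,uv,st); return o+d*(z-o[2])/d[2]
def proj(n,P,st=None):
    P=np.atleast_2d(np.array(P,float)); c=calibration(n); K=np.array([[c['fx'],0,c['cx']],[0,c['fy'],c['cy']],[0,0,1]])
    if n=='wrist':
        T=np.array(c['T_tool_cam']); Rt=R.from_quat(st['tcp_rot']).as_matrix()
        Rc=Rt@T[:3,:3]; o=Rt@T[:3,3]+st['ee_pos']; Rm=Rc.T; t=-Rm@o
    else:
        Rm=cv2.Rodrigues(np.array(c['rvec']))[0]; t=np.array(c['tvec'])
    return cv2.projectPoints(P,cv2.Rodrigues(Rm)[0],t,K,np.array(c['distortion']))[0][:,0]
def tri(a,b):
    (o1,d1),(o2,d2)=a,b
    A=np.stack([d1,-d2],1); s=np.linalg.lstsq(A,o2-o1,rcond=None)[0]
    p,q=o1+d1*s[0],o2+d2*s[1]; return (p+q)/2,np.linalg.norm(p-q)
E
python3 - <<'E'
from h import *
a=cv2.imread('pics/top0.png'); cv2.imwrite('pics/top0c.png',cv2.resize(a[100:310,200:430],None,fx=3.4,fy=2.8*0+2.8,interpolation=2))
a=cv2.imread('pics/scene0.png'); cv2.imwrite('pics/scene0c.png',cv2.resize(a[150:325,220:450],None,fx=3.4,fy=3.4,interpolation=2))
for z,uv in ((150,(268,193)),(132,(250,167)),(132,(245,223)),(132,(405,178)),(132,(400,236)),(60,(303,130)),(60,(366,140)),(26,(248,266)),(60,(368,277)),(146,(305,197)),(146,(365,203))): print(uv,z,onz('top',uv,z).round(1))
E
```

```text
(268, 193) 150 [566.8 123.  150. ]
(250, 167) 132 [622.7 164.3 132. ]
(245, 223) 132 [506.1 169.7 132. ]
(405, 178) 132 [ 607.9 -158.3  132. ]
(400, 236) 132 [ 487.2 -148.2  132. ]
(303, 130) 60 [724.3  58.5  60. ]
(366, 140) 60 [705.  -84.3  60. ]
(248, 266) 26 [416.2 174.7  26. ]
(368, 277) 60 [399.7 -92.1  60. ]
(305, 197) 146 [561.   48.1 146. ]
(365, 203) 146 [551.8 -73.8 146. ]
```

View pics/top0c.png

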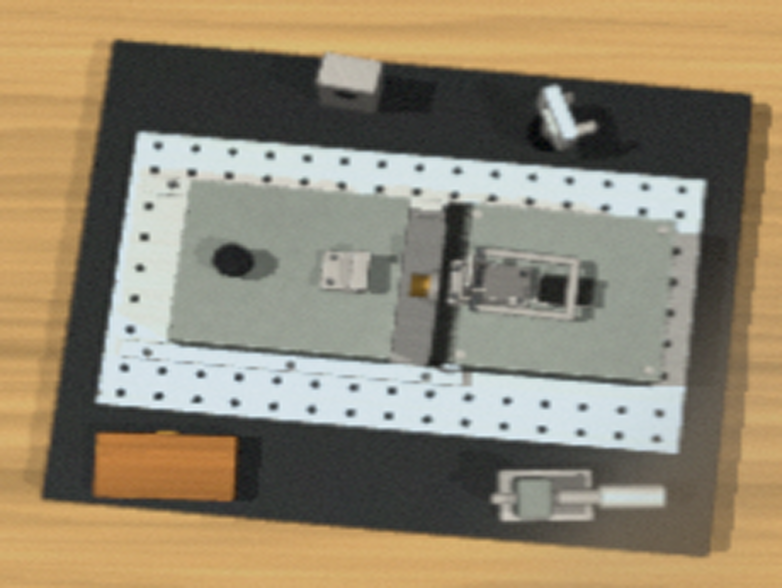

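View pics/scene0c.png

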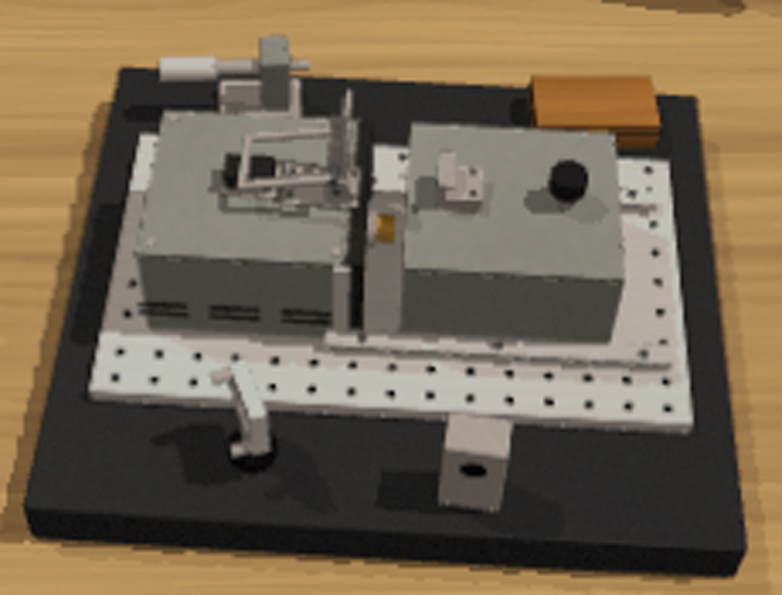

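```bash
python3 - <<'E'
from h import *
def blob(f,box,thr=45):
    a=cv2.imread('pics/'+f); x0,y0,x1,y1=box; g=a[y0:y1,x0:x1].max(2)
    n,l,s,c=cv2.connectedComponentsWithStats((g<thr).astype(np.uint8))
    for i in range(1,n):
        if s[i,4]>20: print(f,s[i],c[i]+[x0,y0])
blob('top0.png',(255,180,285,206)); blob('scene0.png',(375,190,400,215))
E
python3 - <<'E'
from h import *
t=(268.5,193.3); s=(387,203)
print(tri(ray('top',t),ray('scene',s)))
# end edges of assembly
f=lambda u,v:(200+u/3.4,100+v/2.8)
for n,p in dict(hTR=(678,222),hBR=(662,383),cTL=(188,180),cBL=(170,343)).items(): print(n,onz('top',f(*p),132).round(1))
E
```

```text
top0.png [ 8  8 11 10 82] [268.31707317 192.64634146]
scene0.png [  7   8  11  12 103] [386.76699029 203.0776699 ]
(array([567.14221671, 124.56232634, 145.00687345]), np.float64(4.165256410554527))
hTR [ 604.8 -146.6  132. ]
hBR [ 485.4 -137.3  132. ]
cTL [628.7 153.5 132. ]
cBL [507.4 159.5 132. ]
```

```bash
cat >> h.py <<'E'
XA=np.array([np.sin(np.radians(4.3)),np.cos(np.radians(4.3)),0]); YA=np.array([-XA[1],XA[0],0]); ZA=np.array([0,0,1.])
def want(pos,tilt=0,yawoff=0):
    # nominal tool: x=XA, y=-YA, z=-ZA ; tilt deg about tool y
    M=np.stack([XA,-YA,-ZA],1); return np.array(pos,float),R.from_matrix(M)*R.from_euler('y',tilt,degrees=True)
def delta(P,Rw,cp=None,cq=None):
    s=read_state(); cp=s['ee_pos'] if cp is None else np.array(cp); Rc=R.from_quat(s['tcp_rot'] if cq is None else cq)
    print('d mm',(Rc.inv().apply(P-cp)).round(1),'rotvec deg',np.degrees((Rc.inv()*Rw).as_rotvec()).round(2))
E
python3 - <<'E'
from h import *
delta(*want([570,160,230]),cp=[184.5,623.2,242.3])
E
```

```text
d mm [-501.1 -334.7   12.7] rotvec deg [-6.000e-02  5.000e-02  7.781e+01]
```

```bash
python3 -m creep '[[[-0.02,-0.013,0,0,0,4,0.5],[-0.05,-0.033,0,0,0,9,1],[-0.09,-0.06,0,0,0,15,1],[-0.13,-0.087,0,0,0,21,1],[-0.17,-0.113,0,0,0,28,1],[-0.21,-0.14,0,0,0,35,1],[-0.25,-0.167,0,0,0,42,1],[-0.29,-0.194,0,0,0,49,1]]]' 20
```

```text
clock: 0.95
ee_pos: [408.4, 353.1, 242.3]
tcp_rot: [0.543, 0.84, 0.0, -0.0]
ft_force: [0.7, 0.9, -0.4]
width: 0.5
```

```bash
python3 - <<'E'
from h import *
s=read_state(); print(s['joint_pos'].round(2),s['ee_pos'].round(1))
c0=R.from_quat([1.43417468e-01,  9.89661969e-01, -7.82434939e-04, -7.40035783e-05])
cp=np.array([184.5,623.2,242.3])+c0.apply([-290,-194,0]); cR=c0*R.from_euler('z',49,degrees=True)
delta(*want([570,160,230]),cp=cp,cq=cR.as_quat())
E
```

```text
[-1.09  0.11  0.32  1.75 -0.03  1.29 -0.34] [408.4 353.1 242.3]
d mm [-244.7   67.    12.9] rotvec deg [-0.04  0.08 28.81]
```

```bash
python3 - <<'E'
from h import *
s=read_state(); 
c0=R.from_quat([1.43417468e-01,  9.89661969e-01, -7.82434939e-04, -7.40035783e-05])
cp=np.array([184.5,623.2,242.3])+c0.apply([-290,-194,0]); print(cp, s['qd'])
print(np.degrees((c0.inv()*R.from_quat(s['tcp_rot'])).as_rotvec()))
delta(*want([570,160,230]))
E
```

```text
[407.49954092 354.85861723 242.62717055] [ 0.45937161 -0.06524252  0.44935621  0.08514789 -0.02831663 -0.01207515
 -0.30386378]
[-0.08724122  0.05448679 49.2840901 ]
d mm [-242.4   68.2   12.2] rotvec deg [-0.000e+00 -1.000e-02  2.852e+01]
```

Commanded pose is tracked; continue from it.

```bash
python3 -m creep '[[[-0.035,0.01,0,0,0,5,1],[-0.075,0.021,0.002,0,0,10,1],[-0.115,0.032,0.004,0,0,15,1],[-0.155,0.043,0.006,0,0,20,1],[-0.19,0.052,0.008,0,0,25,1],[-0.22,0.06,0.01,0,0,28.7,1],[-0.24,0.066,0.012,0,0,28.7,1],[-0.244,0.067,0.013,0,0,28.7,1]]]' && python3 - <<'E'
from h import *
s=read_state(); snap('wrist','w1.png'); print(s['joint_pos'].round(2),s['ee_pos'].round(1)); np.save('s1.npy',s,allow_pickle=True)
delta(*want([570,160,230]))
E
```

```text
clock: 1.75
ee_pos: [570.8, 157.7, 228.9]
tcp_rot: [0.734, 0.679, -0.001, 0.001]
ft_force: [0.9, -0.1, 0.3]
width: -0.0
[-0.81  0.24  0.55  1.65 -0.13  1.28 -0.31] [570.8 157.7 228.9]
d mm [ 1.2 -0.4 -1.2] rotvec deg [-0.02  0.07 -0.04]
```

View pics/w1.png

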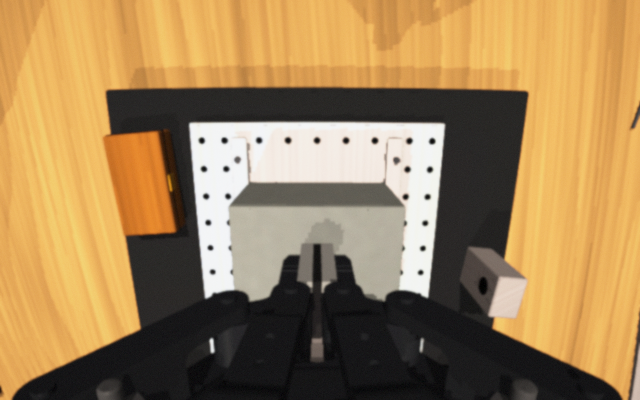

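```bash
python3 - <<'E'
from h import *
s=np.load('s1.npy',allow_pickle=True).item()
a=onz('wrist',(230,206),132,s); b=onz('wrist',(404,207),132,s); c=onz('wrist',(232,290),132,s)
print(a,b,np.linalg.norm(a-b),c,(a+b)/2, 'knob', (a+b)/2-35*XA)
print('tip in tool coords ->',proj('wrist',[s['ee_pos']+np.array([0,0,-11])],s))
E
```

```text
[512.9825341  163.39805752 132.        ] [629.43141675 153.69326699 132.        ] 116.85257904856755 [505.21540379 100.7442584  132.        ] [571.20697542 158.54566225 132.        ] knob [568.58271998 123.64418258 132.        ]
tip in tool coords -> [[316.55618578 262.98151592]]
```

```bash
python3 -m creep '[[[0,0,0.02,0,0,0,1],[0,0,0.045,0,0,0,1],[0,0,0.065,0,0,0,1],[0,0,0.074,0,0,0,1],[-0.003,0,0.075,0,0,0,1],[-0.006,0,0.075,0,0,0,1],[-0.006,0,0.075,0,0,0,1],[-0.006,0,0.075,0,0,0,1]]]' ; python3 - <<'E'
from h import *
im=cv2.imread('pics/top0.png'); k=np.array([568,123.5,132.])
for lat in (-45,-30,30,45):
    d=np.arange(-20,-200,-1.)
    P=k+d[:,None]*XA+lat*YA; uv=proj('top',P).astype(np.float32)
    g=cv2.remap(im,uv[:,0][None],uv[:,1][None],cv2.INTER_LINEAR)[0].max(1)
    print(lat,' '.join(f'{int(a)}:{b}' for a,b in zip(d[40:130:2],g[40:130:2])))
print(proj('top',[k+18*ZA]))
snap('scene','s2.png'); snap('top','t2.png')
a=cv2.imread('pics/scene0.png'); 
cv2.imwrite('pics/t2c.png',np.vstack([cv2.resize(cv2.imread('pics/t2.png')[150:260,230:420],None,fx=4,fy=2.6*0+2.7,interpolation=2),cv2.resize(a[160:262,250:440],None,fx=4,fy=2.8,interpolation=2)]))
E
```

```text
clock: 2.6
ee_pos: [569.8, 154.7, 155.4]
tcp_rot: [0.733, 0.681, 0.001, 0.0]
ft_force: [-0.2, -0.4, -0.1]
width: 0.0
-45 -60:156 -62:156 -64:155 -66:154 -68:154 -70:154 -72:154 -74:154 -76:155 -78:156 -80:156 -82:154 -84:155 -86:157 -88:155 -90:154 -92:152 -94:154 -96:155 -98:156 -100:145 -102:114 -104:127 -106:126 -108:118 -110:118 -112:119 -114:118 -116:119 -118:124 -120:122 -122:106 -124:65 -126:40 -128:37 -130:37 -132:37 -134:48 -136:79 -138:108 -140:131 -142:155 -144:158 -146:157 -148:157
-30 -60:154 -62:157 -64:155 -66:154 -68:155 -70:157 -72:156 -74:156 -76:157 -78:156 -80:157 -82:156 -84:156 -86:156 -88:158 -90:156 -92:150 -94:144 -96:140 -98:138 -100:131 -102:124 -104:132 -106:133 -108:129 -110:131 -112:131 -114:131 -116:130 -118:133 -120:129 -122:125 -124:99 -126:51 -128:36 -130:32 -132:36 -134:44 -136:58 -138:80 -140:118 -142:143 -144:150 -146:152 -148:151
30 -60:161 -62:159 -64:160 -66:162 -68:160 -70:161 -72:160 -74:161 -76:160 -78:159 -80:159 -82:159 -84:158 -86:160 -88:161 -90:161 -92:163 -94:164 -96:164 -98:162 -100:142 -102:125 -104:130 -106:130 -108:130 -110:130 -112:130 -114:131 -116:128 -118:128 -120:127 -122:121 -124:94 -126:50 -128:38 -130:38 -132:41 -134:57 -136:93 -138:126 -140:149 -142:159 -144:159 -146:161 -148:159
45 -60:159 -62:159 -64:160 -66:161 -68:161 -70:162 -72:160 -74:161 -76:161 -78:156 -80:161 -82:160 -84:162 -86:164 -88:162 -90:163 -92:162 -94:163 -96:161 -98:155 -100:135 -102:130 -104:129 -106:130 -108:130 -110:129 -112:130 -114:130 -116:130 -118:132 -120:132 -122:123 -124:88 -126:48 -128:37 -130:36 -132:39 -134:59 -136:94 -138:127 -140:148 -142:159 -144:157 -146:157 -148:159
[[267.78741122 192.40602451]]
```

View pics/t2c.png

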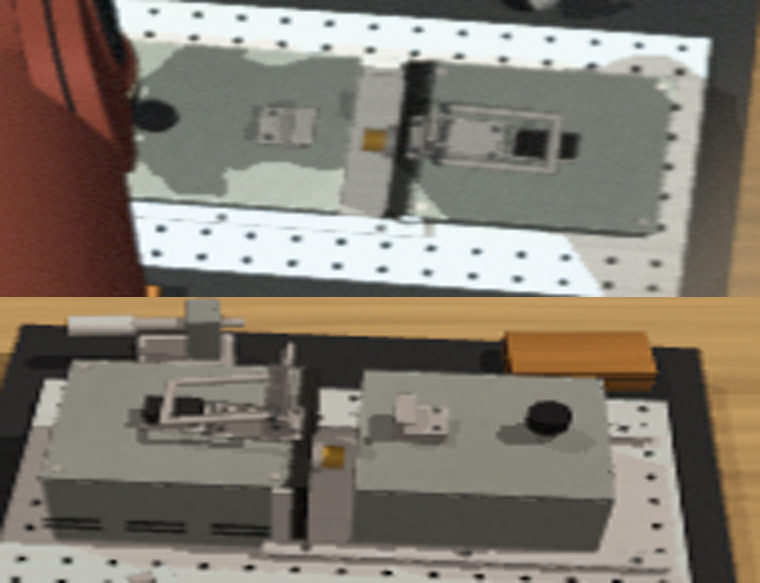

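```bash
python3 -m creep '[[[-0.004,0,0,0,0,0,1],[-0.007,0,0,0,0,0,1],[-0.01,0,0,0,0,0,1],[-0.013,0,0,0,0,0,1],[-0.016,0,0,0,0,0,1],[-0.019,0,0,0,0,0,1],[-0.022,0,0,0,0,0,1],[-0.023,0,0,0,0,0,1]]]' ; python3 - <<'E'
from h import *
snap('wrist','w3.png'); s=read_state(); print(s['ft_force']@XA, s['ee_pos'])
E
```

```text
clock: 3.5
ee_pos: [567.5, 131.3, 154.4]
tcp_rot: [0.733, 0.681, -0.0, -0.0]
ft_force: [-0.3, 3.5, 1.2]
width: -0.2
1.213726744281872 [567.50478677 131.26911774 154.35777452]
```

View pics/w3.png

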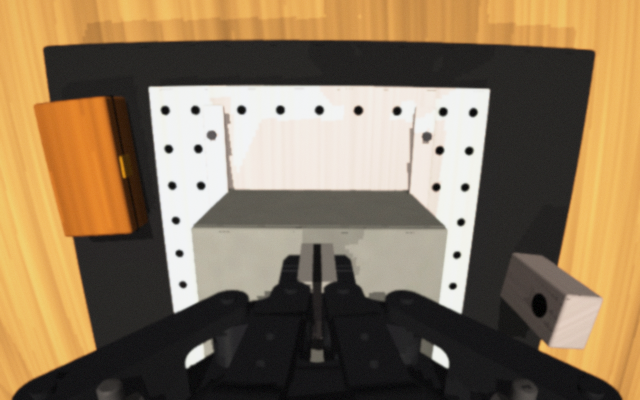

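```bash
python3 -m creep '[[[-0.0005,0,0,0,0,0,1],[-0.001,0,0,0,0,0,1],[-0.0015,0,0,0,0,0,1],[-0.002,0,0,0,0,0,1],[-0.0025,0,0,0,0,0,1],[-0.003,0,0,0,0,0,1],[-0.0035,0,0,0,0,0,1],[-0.004,0,0,0,0,0,1]]]' ; python3 -c "
from h import *
for i in range(2): s=read_state(); print(s['ft_force']@XA, s['ee_pos']@XA)"
```

```text
clock: 4.35
ee_pos: [567.2, 127.7, 154.3]
tcp_rot: [0.732, 0.681, -0.0, -0.0]
ft_force: [-0.5, 2.4, 2.9]
width: -0.2
2.3904251627071718 169.91088829954796
2.3904251627071718 169.91088829954796
```

```bash
python3 -m creep '[[[-0.0003,0,0,0,0,0,1],[-0.0006,0,0,0,0,0,1],[-0.0008,0,0,0,0,0,1],[-0.001,0,0,0,0,0,1],[-0.0012,0,0,0,0,0,1],[-0.0014,0,0,0,0,0,1],[-0.0016,0,0,0,0,0,1],[-0.0018,0,0,0,0,0,1]]]' ; python3 -c "
from h import *
s=read_state(); print(s['ft_force']@XA, s['ee_pos']@XA)"
```

```text
clock: 5.15
ee_pos: [567.1, 126.0, 154.3]
tcp_rot: [0.732, 0.681, -0.0, 0.0]
ft_force: [-0.3, 3.3, 1.7]
width: 0.2
3.255736397199564 168.12833473352174
```

```bash
python3 -m creep '[[[-0.0002,0,0,0,0,0,1],[-0.0004,0,0,0,0,0,1],[-0.0006,0,0,0,0,0,1],[-0.0008,0,0,0,0,0,1],[-0.001,0,0,0,0,0,1],[-0.0012,0,0,0,0,0,1],[-0.0014,0,0,0,0,0,1],[-0.0015,0,0,0,0,0,1]]]' ; python3 -c "
from h import *
s=read_state(); print(s['ft_force']@XA, s['ee_pos']@XA)"
```

```text
clock: 5.95
ee_pos: [567.0, 124.4, 154.3]
tcp_rot: [0.733, 0.681, -0.0, 0.0]
ft_force: [0.8, 3.2, 2.0]
width: -0.0
3.265360121738185 166.59201670680048
```

```bash
python3 -m creep '[[[-0.0002,0,0,0,0,0,1],[-0.0004,0,0,0,0,0,1],[-0.0006,0,0,0,0,0,1],[-0.0008,0,0,0,0,0,1],[-0.001,0,0,0,0,0,1],[-0.0012,0,0,0,0,0,1],[-0.0012,0,0,0,0,0,1],[-0.0012,0,0,0,0,0,1]]]' ; python3 -c "
from h import *
s=read_state(); print(s['ft_force']@XA, s['ee_pos']@XA)"
```

```text
clock: 6.75
ee_pos: [566.9, 123.2, 154.3]
tcp_rot: [0.732, 0.681, -0.0, 0.0]
ft_force: [-0.5, 2.1, 1.8]
width: -0.0
2.0173460324988977 165.35920015161597
```

```bash
python3 -m creep '[[[-0.0002,0,0,0,0,0,1],[-0.0004,0,0,0,0,0,1],[-0.0006,0,0,0,0,0,1],[-0.0008,0,0,0,0,0,1],[-0.001,0,0,0,0,0,1],[-0.0012,0,0,0,0,0,1],[-0.0014,0,0,0,0,0,1],[-0.0015,0,0,0,0,0,1]]]' ; python3 -c "
from h import *
s=read_state(); print(s['ft_force']@XA, s['ee_pos']@XA)"
```

```text
clock: 7.55
ee_pos: [566.8, 122.5, 154.3]
tcp_rot: [0.732, 0.681, 0.0, -0.0]
ft_force: [0.2, 6.6, 1.3]
width: -0.3
6.62468216393857 164.608701494838
```

```bash
python3 -m creep '[[[0,0,0,0,0,0,1],[0,0,0,0,0,0,1],[0,0,0,0,0,0,1],[0,0,0,0,0,0,1],[0,0,0,0,0,0,1],[0,0,0,0,0,0,1],[0,0,0,0,0,0,1],[0,0,0,0,0,0,1]]]' ; python3 -c "
from h import *
s=read_state(); print(s['ft_force']@XA, s['ee_pos']@XA)"
```

```text
clock: 8.35
ee_pos: [566.9, 122.5, 154.3]
tcp_rot: [0.732, 0.681, 0.0, -0.0]
ft_force: [-1.0, 6.3, 0.4]
width: -0.2
6.224788554456325 164.62193542818036
```

```bash
python3 -m creep '[[[-0.0003,0,0,0,0,0,1],[-0.0004,0,0,0,0,0,1],[-0.0004,0,0,0,0,0,1],[0.003,0,0,0,0,0,1],[0.01,0,0,0,0,0,1],[0.015,0,-0.02,0,0,0,1],[0.015,0,-0.06,0,0,0,1],[0.01,0,-0.105,0,0,0,0.5]]]' ; python3 -c "
from h import *
delta(*want([552.7,-80,260]))"
```

```text
clock: 9.15
ee_pos: [566.7, 132.1, 259.2]
tcp_rot: [0.732, 0.681, -0.002, -0.0]
ft_force: [0.6, 0.0, 0.9]
width: 13.3
d mm [-212.5    1.4   -0.3] rotvec deg [-0.14  0.14  0.15]
```

```bash
python3 -m creep '[[[-0.02,0,0,0,0,0,0.2],[-0.05,0,0,0,0,0,0],[-0.09,0,0,0,0,0,0],[-0.13,0,0,0,0,0,0],[-0.17,0.001,0,0,0,0,0],[-0.2,0.001,0,0,0,0,0],[-0.211,0.001,0,0,0,0,0],[-0.212,0.001,0,0,0,0,0]]]' ; python3 - <<'E'
from h import *
s=read_state(); im=snap('wrist','w4.png'); print(s['ee_pos'],s['joint_pos'].round(2)); np.save('s4.npy',s,allow_pickle=True)
im=cv2.imread('pics/w4.png'); cv2.imwrite('pics/w4c.png',cv2.resize(im[100:400,160:480],None,fx=2.5,fy=2,interpolation=2))
E
```

```text
clock: 9.95
ee_pos: [552.7, -81.7, 259.1]
tcp_rot: [0.734, 0.68, -0.0, 0.0]
ft_force: [-0.9, 0.4, 0.4]
width: 85.7
[552.6731325  -81.72307056 259.1116837 ] [-0.56  0.15  0.7   1.7  -0.1   1.33  0.09]
```

View pics/w4.png

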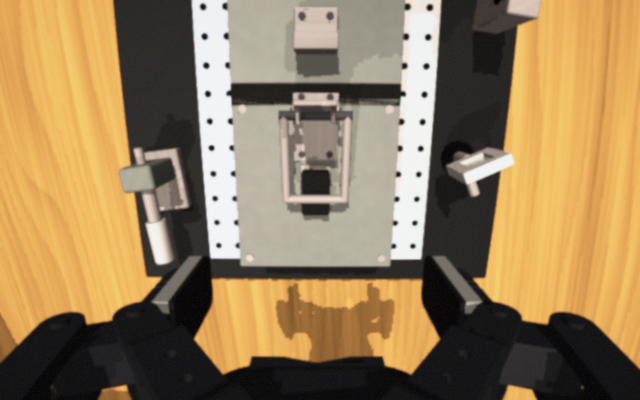

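View pics/w4c.png

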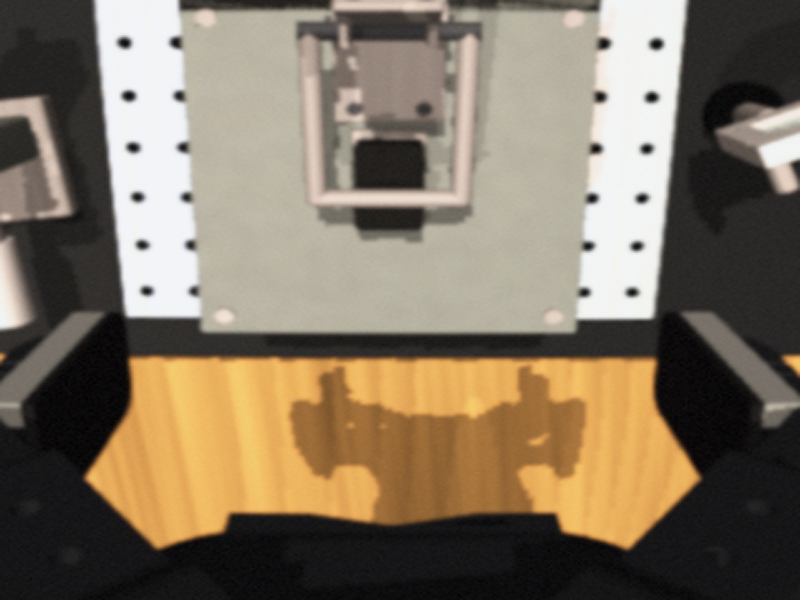

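```bash
python3 - <<'E'
from h import *
s=np.load('s4.npy',allow_pickle=True).item()
f=lambda n,uv,z: (lambda p: print(n,p.round(1),'along',round(p@XA,1),'lat',round(p@YA,1)))(onz('wrist',uv,z,s))
for z in (146,150,155): f('bar L',(287.2-3,200),z); f('bar R',(347.8,200),z); f('bar',(316,200),z)
f('pin',(316,116),164); f('mouth',(316,104),132); f('levertop',(316,93),208);f('levertop2',(316,105),208)
f('keeper lip far',(316,7),155);f('keeper near',(316,31),155);f('keeper block near',(316,55),132)
f('hous corner',(240,266),132);f('hous corner',(390,266),132)
for uv in((368.7,202.3),): print(tri(ray('top',uv),ray('wrist',(316,200),s)), [onz('top',uv,z).round(1) for z in (148,154)])
T=np.array(calibration('wrist')['T_tool_cam']); print(R.from_quat(s['tcp_rot']).as_matrix()@T[:3,3]+s['ee_pos'])
E
python3 - <<'E'
import cv2
im=cv2.imread('pics/w4.png'); cv2.imwrite('pics/w4d.png',cv2.resize(im[0:130,260:370],None,fx=5,fy=4.5,interpolation=2))
E
```

```text
bar L [529.7 -78.8 146. ] along -38.9 lat -534.1
bar R [574.9 -82.3 146. ] along -39.0 lat -579.5
bar [552.3 -80.6 146. ] along -38.9 lat -556.8
bar L [530.1 -77.8 150. ] along -37.8 lat -534.5
bar R [574.6 -81.2 150. ] along -37.9 lat -579.1
bar [552.4 -79.5 150. ] along -37.8 lat -556.8
bar L [530.7 -76.5 155. ] along -36.5 lat -535.0
bar R [574.3 -79.8 155. ] along -36.5 lat -578.6
bar [552.5 -78.2 155. ] along -36.5 lat -556.8
pin [556.9 -21.8 164. ] along 20.0 lat -556.9
mouth [557.4 -14.4 132. ] along 27.4 lat -556.9
levertop [557.9  -9.4 208. ] along 32.4 lat -557.1
levertop2 [557.5 -15.2 208. ] along 26.7 lat -557.0
keeper lip far [561.9  43.2 155. ] along 85.2 lat -557.0
keeper near [560.8  29.4 155. ] along 71.3 lat -557.0
keeper block near [559.9  18.3 132. ] along 60.2 lat -556.9
hous corner [ 487.3 -134.   132. ] along -97.1 lat -495.9
hous corner [ 606.7 -143.2  132. ] along -97.3 lat -615.7
(array([552.80352879, -80.7084143 , 147.26657122]), np.float64(1.3506150017024967)) [array([553.2, -81.1, 148. ]), array([552.5, -80.4, 154. ])]
[557.85963505 -15.3385102  390.32273872]
```

View pics/w4d.png

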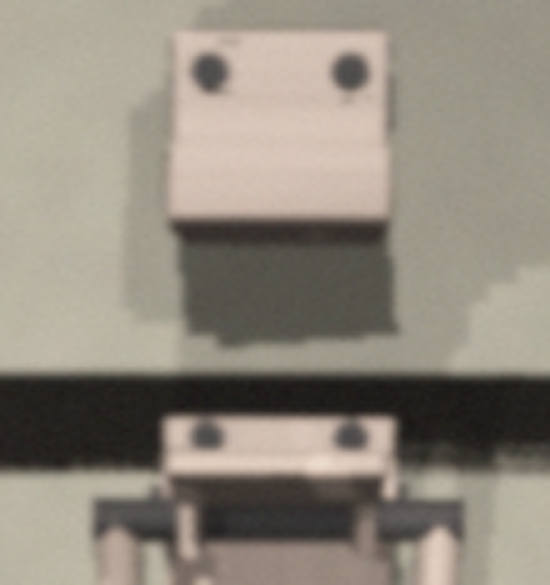

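```bash
python3 -m creep '[[[0.0015,0,0.02,0,0,0,0],[0.0015,0,0.05,0,0,0,0],[0.0015,0,0.08,0,0,0,0],[0.0015,0,0.1,0,0,0,0],[0.0015,0,0.11,0,0,0,0],[0.0015,0,0.111,0,0,0,0.3],[0.0015,0,0.111,0,0,0,0.6],[0.0015,0,0.111,0,0,0,0.7]]]' 30; python3 - <<'E'
from h import *
s=read_state(); snap('wrist','w5.png'); print(s['ee_pos'],s['ee_pos']@XA,s['ee_pos']@YA,s['ft_force'].round(1))
w=np.load('s4.npy',allow_pickle=True).item()
for n,uv,z in (('lip',(316,31.8),157),('lipnear',(316,47.8),157),('blockfar',(316,7),144),('mouth',(316,105),132),('coverfront',(316,83),132)): print(n,onz('wrist',uv,z,w)@XA)
E
```

```text
clock: 10.8
ee_pos: [553.2, -78.2, 149.3]
tcp_rot: [0.732, 0.681, 0.0, -0.0]
ft_force: [-8.2, 2.8, 5.9]
width: 44.2
[553.21909414 -78.15183721 149.27801632] -36.452186885534914 -557.5215815149534 [-8.2  2.8  5.9]
lip 70.5055150227124
lipnear 61.18516834990739
blockfar 87.96536845204847
mouth 26.719714939258214
coverfront 41.66545272880765
```

View pics/w5.png

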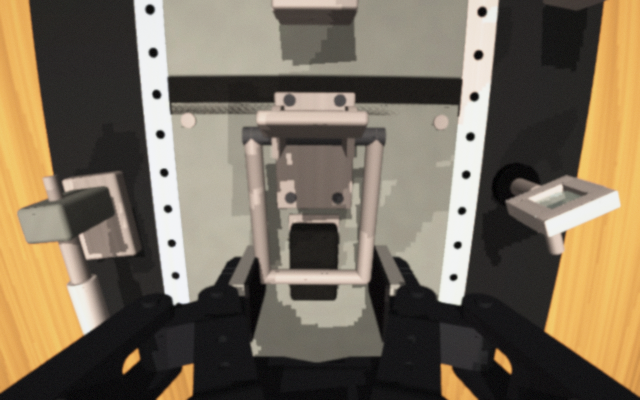

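```bash
python3 - <<'E'
from h import *
s=read_state()
for z in (146,148,150): print(z,onz('wrist',(315,276),z,s)@XA, s['ee_pos'],s['ee_pos']@XA)
for n,uv,z in (('lip near',(315,22),157),('levertopfar',(315,112),208),('levertopnear',(315,124),208),('mouth',(315,103),132),('cf',(315,78),132),('pin',(315,135),164)): print(n,onz('wrist',uv,z,s)@XA)
E
```

```text
146 -38.80316622842427 [552.96607366 -78.10917735 149.38443575] -36.42861826201953
148 -37.78172692473403 [552.96607366 -78.10917735 149.38443575] -36.42861826201953
150 -36.760287621043815 [552.96607366 -78.10917735 149.38443575] -36.42861826201953
lip near 56.45911044669367
levertopfar 28.772135635685345
levertopnear 26.415738525098536
mouth 31.078000910155588
cf 40.8183100661477
pin 20.74072800636841
```

```bash
python3 -m creep '[[[-0.0022,0,-0.0114,0,0,0,0.7],[-0.0022,0,-0.0215,0,0,0,0.7],[-0.0004,0,-0.0315,0,0,0,0.7],[0.003,0,-0.041,0,0,0,0.7],[0.0081,0,-0.0498,0,0,0,0.7],[0.0183,0,-0.0609,0,0,0,0.7],[0.0311,0,-0.0691,0,0,0,0.7],[0.0455,0,-0.0736,0,0,0,0.7]]]' 30; python3 - <<'E'
from h import *
s=read_state(); snap('wrist','w6.png'); print(s['ee_pos'],s['ee_pos']@XA,s['ee_pos']@YA,s['ft_force'].round(1),s['width'])
E
```

```text
clock: 11.65
ee_pos: [556.3, -32.5, 222.8]
tcp_rot: [0.733, 0.681, -0.0, 0.0]
ft_force: [-4.3, -1.2, -9.5]
width: 43.8
[556.28990316 -32.46480616 222.78960614] 9.33648661581587 -557.1581911946481 [-4.3 -1.2 -9.5] 43.8451427178501
```

View pics/w6.png

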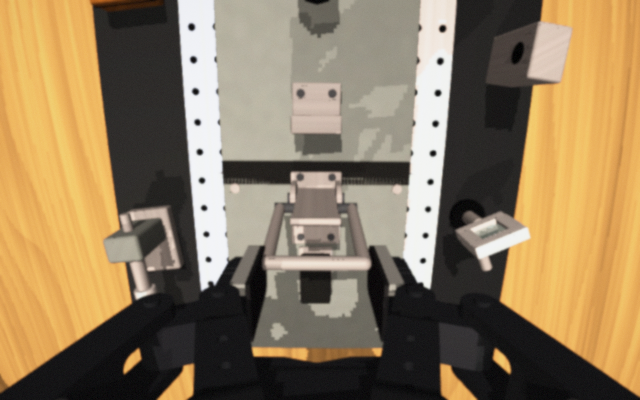

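```bash
python3 - <<'E'
from h import *
s=read_state()
for z in (195,202,208): print(z,onz('wrist',(316,220),z,s)@XA,onz('wrist',(316,190),z-40,s)@XA)
for z in (215,219,222): print(z,onz('wrist',(316,263),z,s)@XA)
print(onz('wrist',(316,207),164,s)@XA)
E
python3 -c "
import cv2
im=cv2.imread('pics/w6.png'); cv2.imwrite('pics/w6c.png',cv2.resize(im[155:285,240:400],None,fx=5,fy=4.5,interpolation=2))"
```

```text
195 26.668941399253274 31.746701911933453
202 28.963870451438307 33.40295670734931
208 30.93095249616835 34.82260367484864
215 13.871971727608926
219 15.73877206541279
222 17.13887231876568
24.132275054399695
```

View pics/w6c.png

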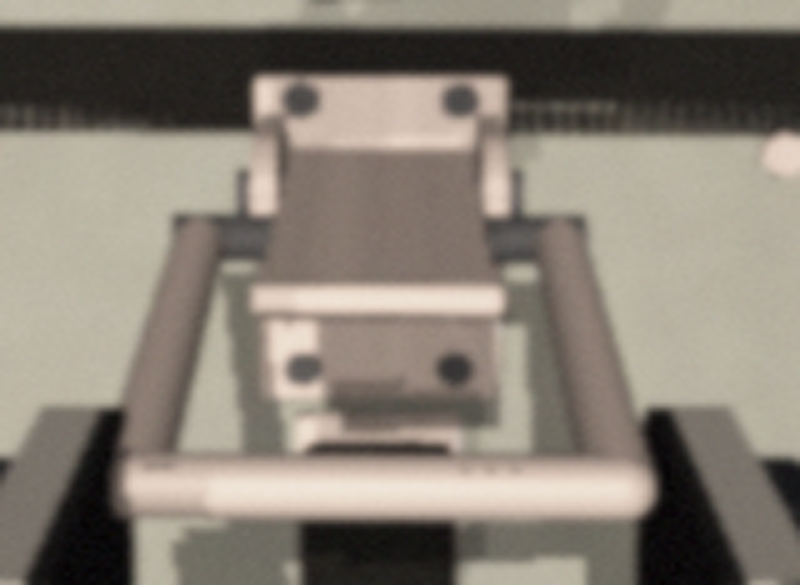

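```bash
python3 -m creep '[[[0.008,0,0,0,0,0,0.7],[0.0166,0,0.0005,0,0,0,0.7],[0.024,0,0.0025,0,0,0,0.7],[0.031,0,0.005,0,0,0,0.7],[0.038,0,0.009,0,0,0,0.7],[0.0438,0,0.0132,0,0,0,0.7],[0.054,0,0.0243,0,0,0,0.7],[0.0591,0,0.033,0,0,0,0.7]]]' 30; python3 - <<'E'
from h import *
s=read_state(); snap('wrist','w7.png'); snap('scene','s7.png'); np.save('s7.npy',s,allow_pickle=True); print(s['ee_pos'],s['ee_pos']@XA,s['ee_pos']@YA,s['ft_force'].round(1),s['width'])
im=cv2.imread('pics/s7.png'); cv2.imwrite('pics/s7c.png',cv2.resize(im[130:260,250:430],None,fx=4.4,fy=4.4,interpolation=2))
E
```

```text
clock: 12.5
ee_pos: [561.1, 27.9, 189.7]
tcp_rot: [0.732, 0.681, 0.001, -0.0]
ft_force: [-7.6, 2.8, 4.5]
width: 43.8
[561.09557649  27.93885137 189.67478601] 69.93043918741228 -557.4213478529504 [-7.6  2.8  4.5] 43.78641893325973
```

View pics/w7.png

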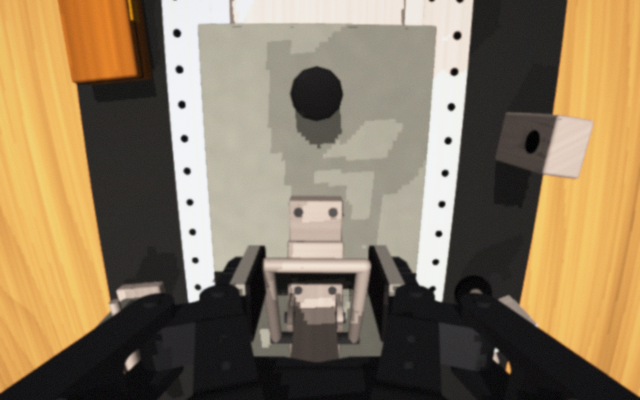

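View pics/s7c.png

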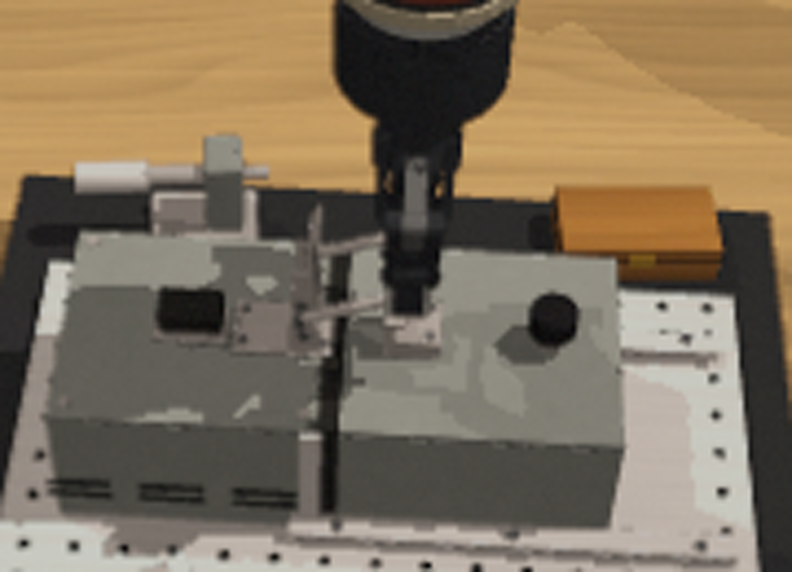

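```bash
python3 - <<'E'
from h import *
s=np.load('s7.npy',allow_pickle=True).item()
im=cv2.imread('pics/w7.png')
print(im[190:285,308:324].mean(1).mean(1).round(0).astype(int).tolist())
g=im.max(2)[60:130,280:350]; n,l,st,c=cv2.connectedComponentsWithStats((g<45).astype(np.uint8)); print(st,c+[280,60])
print('knob',onz('wrist',(317,93),154,s)@XA)
for r in (241,242,243): print('lip',r,onz('wrist',(316,r),157,s)@XA)
for z in (180,184,188,190): print('bar',z,onz('wrist',(316,265.5),z,s)@XA)
cv2.imwrite('pics/w7c.png',cv2.resize(im[180:360,240:400],None,fx=4.5,fy=3.3,interpolation=2))
E
```

```text
[151, 151, 151, 151, 147, 137, 123, 113, 112, 118, 142, 177, 203, 212, 213, 213, 213, 213, 213, 213, 213, 213, 211, 211, 212, 212, 212, 211, 210, 211, 209, 202, 193, 190, 190, 191, 190, 189, 187, 185, 184, 182, 182, 182, 183, 183, 183, 183, 182, 176, 159, 146, 160, 187, 206, 213, 216, 217, 216, 215, 214, 214, 215, 216, 216, 214, 207, 187, 160, 151, 164, 181, 196, 210, 222, 227, 227, 222, 217, 208, 191, 161, 112, 58, 25, 17, 16, 16, 16, 19, 25, 29, 39, 72, 123]
[[   0    0   70   70 2860]
 [  12    8   50   53 2040]] [[313.17062937  95.01223776]
 [316.36372549  93.78186275]]
knob 141.99220154887186
lip 241 71.69564121959283
lip 242 71.16653849313515
lip 243 70.63652540893459
bar 180 69.38005770492865
bar 184 71.27896271129566
bar 188 73.17786771766268
bar 190 74.12732022084619
```

View pics/w7c.png

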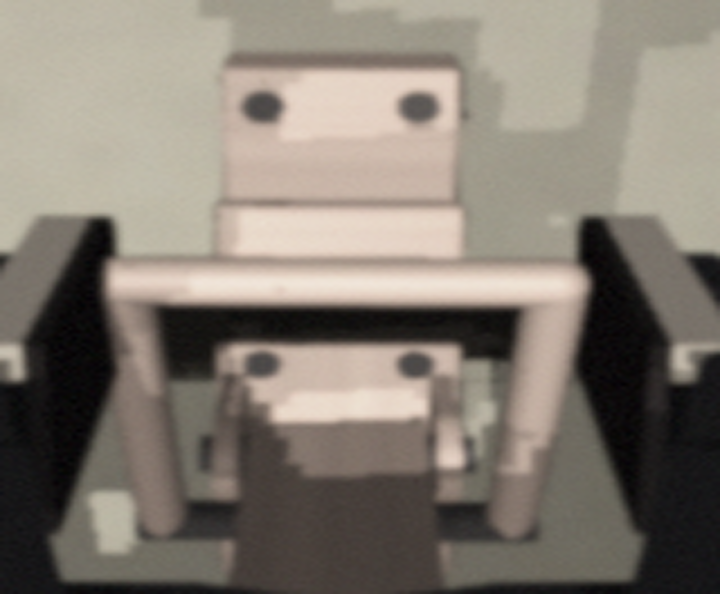

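```bash
python3 -m creep '[[[0.0025,0,0.007,0,0,0,0.7],[0.004,0,0.014,0,0,0,0.7],[0.006,0,0.018,0,0,0,0.7],[0.0075,0,0.02,0,0,0,0.7],[0.0075,0,0.024,0,0,0,0.7],[0.0075,0,0.028,0,0,0,0.7],[0.0075,0,0.032,0,0,0,0.7],[0.0075,0,0.034,0,0,0,0.7]]]' 50; python3 - <<'E'
from h import *
s=read_state(); im=snap('wrist','w8.png')[:,:,::-1]; np.save('s8.npy',s,allow_pickle=True); print(s['ee_pos'],s['ee_pos']@XA,s['ee_pos']@YA,s['ft_force'].round(1),s['width'])
cv2.imwrite('pics/w8c.png',cv2.resize(im[130:330,220:420],None,fx=4,fy=3,interpolation=2))
E
```

```text
clock: 13.4
ee_pos: [561.7, 34.6, 155.8]
tcp_rot: [0.732, 0.681, 0.0, -0.0]
ft_force: [-6.0, 2.0, 3.6]
width: 43.1
[561.66081193  34.62936567 155.77550636] 76.64450121296046 -557.4833459901688 [-6.   2.   3.6] 43.133885401106276
```

View pics/w8c.png

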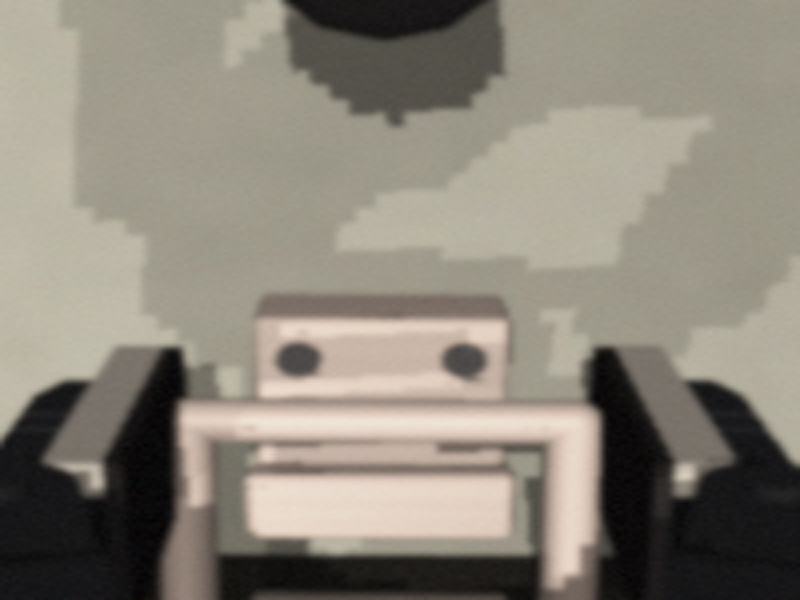

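```bash
python3 - <<'E'
from h import *
s=read_state()
for z in (147,150,153,156): print('bar',z,onz('wrist',(318,270.3),z,s)@XA)
print('lip',onz('wrist',(316,286.3),157,s)@XA, 'blockfar',onz('wrist',(316,130+312/3),144,s)@XA)
E
```

```text
bar 147 74.4902189237977
bar 150 75.96319580777698
bar 153 77.43617269175625
bar 156 78.90914957573554
lip 72.23393097745 blockfar 90.06384602396818
```

```bash
python3 -m creep '[[[0.001,0,0.001,0,0,0,0.7],[0.001,0,0.002,0,0,0,0.7],[0.001,0,0.003,0,0,0,0.7],[0.001,0,0.004,0,0,0,0.7],[0.001,0,0.005,0,0,0,0.7],[0.001,0,0.006,0,0,0,0.7],[0.001,0,0.0065,0,0,0,0.7],[0.001,0,0.007,0,0,0,0.7]]]' 50; python3 - <<'E'
from h import *
s=read_state(); im=snap('wrist','w9.png')[:,:,::-1]; snap('scene','s9.png'); np.save('s9.npy',s,allow_pickle=True); print(s['ee_pos'],s['ee_pos']@XA,s['ee_pos']@YA,s['ft_force'].round(1),s['width'])
cv2.imwrite('pics/w9c.png',np.vstack([cv2.resize(im[200:330,220:420],None,fx=4,fy=2.2,interpolation=2),cv2.resize(cv2.imread('pics/s9.png')[160:230,280:400],(800,310),interpolation=2)]))
E
```

```text
clock: 14.25
ee_pos: [561.8, 34.6, 149.1]
tcp_rot: [0.732, 0.681, 0.0, 0.0]
ft_force: [-7.8, -1.4, 7.0]
width: 43.3
[561.80425482  34.56103962 149.05970616] 76.58712265715555 -557.631508108445 [-7.8 -1.4  7. ] 43.28136548494769
```

View pics/w9c.png

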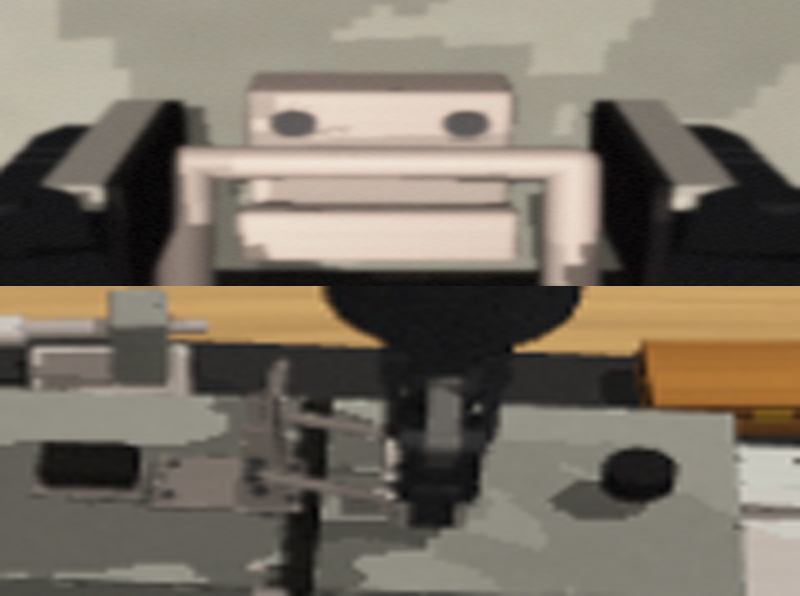

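```bash
python3 -m creep '[[[0,0,0.0005,0,0,0,0.7],[0,0,0.001,0,0,0,0.7],[0,0,0.0015,0,0,0,0.7],[0,0,0.002,0,0,0,0.7],[0,0,0.002,0,0,0,0.7],[0,0,0.002,0,0,0,0.7],[0,0,0.002,0,0,0,0.7],[0,0,0.002,0,0,0,0.7]]]' 50; python3 - <<'E'
from h import *
s=read_state(); im=snap('wrist','w10.png')[:,:,::-1];  print(s['ee_pos'],s['ee_pos']@XA,s['ft_force'].round(1),s['width'])
cv2.imwrite('pics/w10c.png',cv2.resize(im[200:330,220:420],None,fx=4,fy=4,interpolation=2))
E
```

```text
clock: 15.15
ee_pos: [561.9, 34.5, 148.7]
tcp_rot: [0.733, 0.681, 0.001, 0.0]
ft_force: [-13.8, -0.6, 21.2]
width: 43.2
[561.9445145   34.54946215 148.74059082] 76.58609426780029 [-13.8  -0.6  21.2] 43.233273554958245
```

View pics/w10c.png

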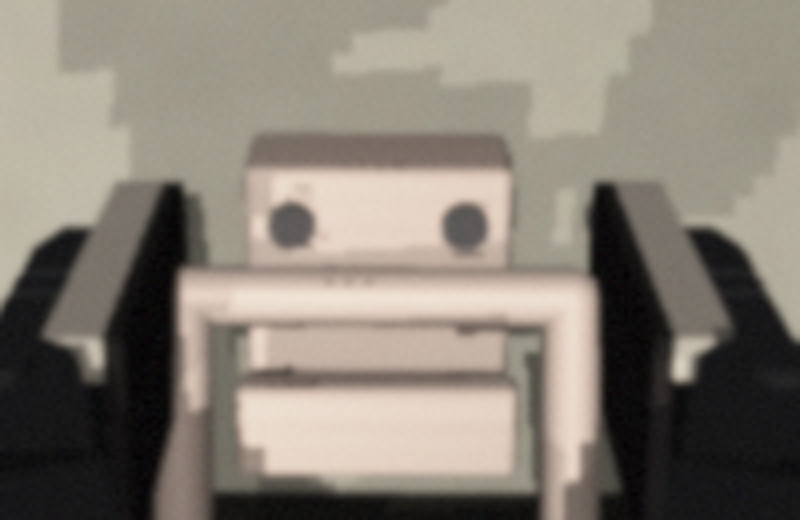

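```bash
python3 -m creep '[[[0,0,-0.002,0,0,0,0.45],[0,0,-0.002,0,0,0,0.3],[0,0,-0.002,0,0,0,0.1],[0,0,-0.003,0,0,0,0],[0,0,-0.02,0,0,0,0],[0.004,0,-0.05,0,0,0,0],[0.008,0,-0.08,0,0,0,0],[0.008,0,-0.085,0,0,0,0]]]' 20; python3 - <<'E'
from h import *
s=read_state(); im=snap('wrist','w11.png'); np.save('s11.npy',s,allow_pickle=True); print(s['ee_pos'],s['ee_pos']@XA,s['ee_pos']@YA,s['ft_force'].round(1),s['width'])
im=snap('scene','s11.png')[:,:,::-1]; snap('top','t11.png')
cv2.imwrite('pics/s11c.png',cv2.resize(im[140:240,270:410],None,fx=5.5,fy=5.5,interpolation=2))
E
```

```text
clock: 16.0
ee_pos: [564.0, 43.1, 234.6]
tcp_rot: [0.732, 0.681, 0.003, 0.001]
ft_force: [-0.0, -0.2, -0.0]
width: 85.7
[564.00670742  43.13346478 234.58110102] 85.30055467716028 -559.1850115720753 [-0.  -0.2 -0. ] 85.6659555427874
```

View pics/w11.png

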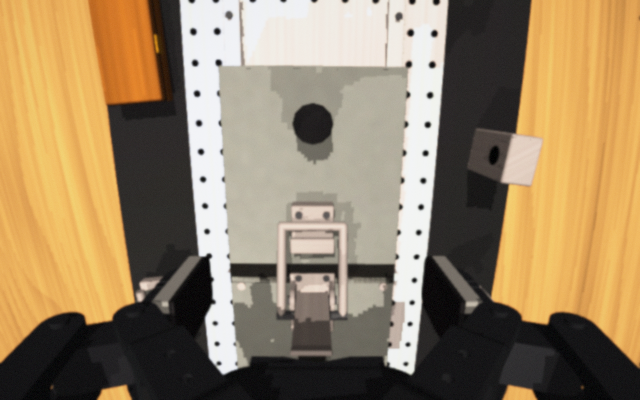

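View pics/s11c.png

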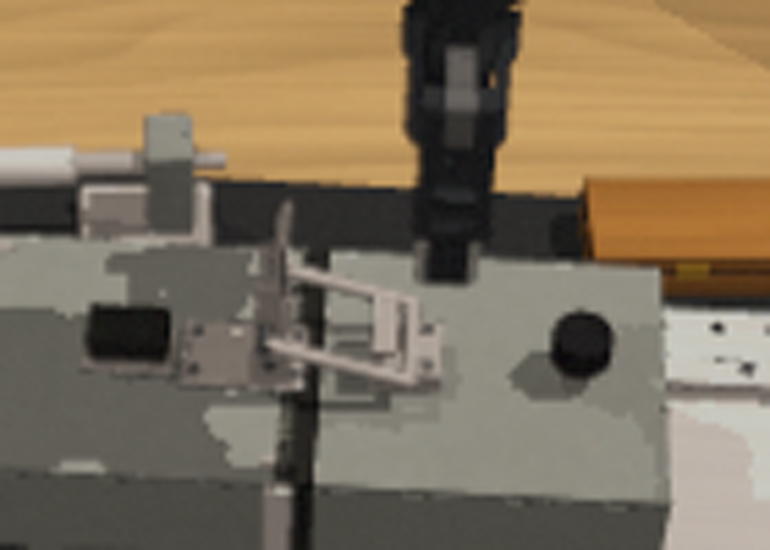

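```bash
python3 - <<'E'
from h import *
s=np.load('s11.npy',allow_pickle=True).item()
f=lambda n,uv,z: (lambda p: print(n,'along',round(p@XA,1),'lat',round(p@YA,1)))(onz('wrist',uv,z,s))
for r in (348,353):
  for z in (200,208): f(f'tip {r} {z}',(310,r),z)
f('bar',(313,227),147); f('lip',(313,237),157); f('knob',(313,123),154)
f('pin',(311,316),163); f('barlat L',(277,227),147); f('R',(348,227),147)
im=cv2.imread('pics/w11.png'); cv2.imwrite('pics/w11c.png',cv2.resize(im[190:370,250:370],None,fx=5,fy=3.3,interpolation=2))
for q in (1.4,1.5,1.6,1.7,1.9):
  u=np.array([-np.cos(q),np.sin(q)]);n=np.array([np.sin(q),np.cos(q)])
  P=[XA*(19+62*u[0]+h*n[0])+YA*-557+ZA*(148+62*u[1]+h*n[1]) for h in (3,6.5,13)]
  print(q,proj('wrist',P,s).round(0).tolist(),proj('scene',P).round(1).tolist())
E
```

```text
tip 348 200 along 22.9 lat -555.9
tip 348 208 along 29.1 lat -556.0
tip 353 200 along 19.6 lat -555.9
tip 353 208 along 26.0 lat -556.0
bar along 75.3 lat -557.3
lip along 72.1 lat -557.4
knob along 142.0 lat -557.4
pin along 19.2 lat -556.0
barlat L along 75.3 lat -533.9
R along 75.3 lat -580.2
1.4 [[312.0, 377.0], [312.0, 373.0], [312.0, 365.0]] [[313.0, 178.7], [314.7, 178.6], [317.9, 178.3]]
1.5 [[312.0, 369.0], [312.0, 364.0], [312.0, 354.0]] [[316.1, 178.7], [317.8, 178.7], [321.0, 178.7]]
1.6 [[312.0, 359.0], [312.0, 353.0], [312.0, 342.0]] [[319.1, 178.9], [320.8, 179.0], [324.0, 179.2]]
1.7 [[312.0, 348.0], [312.0, 342.0], [312.0, 330.0]] [[322.1, 179.3], [323.9, 179.5], [327.0, 180.0]]
1.9 [[312.0, 325.0], [312.0, 318.0], [312.0, 305.0]] [[328.0, 180.8], [329.6, 181.2], [332.6, 182.1]]
```

View pics/w11c.png

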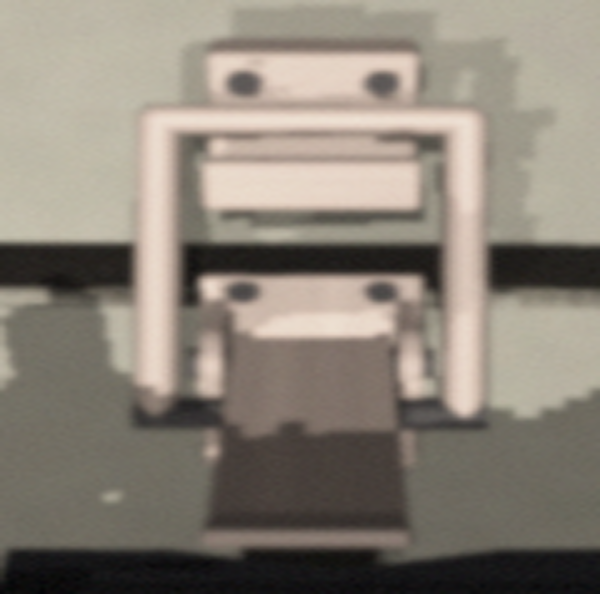

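```bash
cat >> h.py <<'E'
PV=np.array([19.,148.]); LAT=-557.
def world(al,lat,z): return XA*al+YA*lat+ZA*z
def pose_corner(al,z,tilt):
    P,Rw=want([0,0,0],tilt); return world(al,LAT,z)-Rw.apply([-11,0,11]),Rw
def pose_q(q,r,tilt,h=6.5):
    u=np.array([-np.cos(q),np.sin(q)]);n=np.array([np.sin(q),np.cos(q)]); c=PV+r*u+h*n
    return pose_corner(c[0],c[1],tilt)
def rows(lst,cp,cR):
    for P,Rw in lst:
        d=cR.inv().apply(P-cp)/1000; v=np.degrees((cR.inv()*Rw).as_rotvec()); print([round(float(x),4) for x in d]+[round(float(x),1) for x in v])
E
python3 - <<'E'
from h import *
s=read_state(); rows([pose_corner(60,190,-25),pose_corner(46,184,-25)],s['ee_pos'],R.from_quat(s['tcp_rot'])); print(s['ee_pos']@XA,s['ee_pos']@YA,s['ee_pos'][2])
E
```

```text
[-0.0099, -0.0004, 0.0354, 0.0, -25.0, 0.1]
[-0.0239, -0.0004, 0.0414, 0.0, -25.0, 0.1]
84.56042390081326 -557.3571038135611 230.71718310260957
```

```bash
python3 -m creep '[[[0,0,0,0,-5,0,0.5],[0,0,0.005,0,-12,0,1],[-0.004,0,0.015,0,-18,0,1],[-0.008,0,0.025,0,-25,0,1],[-0.0099,0,0.0354,0,-25,0,1],[-0.015,0,0.038,0,-25,0,1],[-0.02,0,0.04,0,-25,0,1],[-0.0239,0,0.0414,0,-25,0,1]]]' 20; python3 - <<'E'
from h import *
s=read_state(); im=snap('wrist','w12.png'); np.save('s12.npy',s,allow_pickle=True); print(s['ee_pos'],s['ee_pos']@XA,s['ee_pos']@YA,s['ft_force'].round(1),s['width'],s['joint_pos'].round(2))
print(np.degrees((want([0,0,0])[1].inv()*R.from_quat(s['tcp_rot'])).as_rotvec()).round(1))
im=snap('scene','s12.png')[:,:,::-1]
cv2.imwrite('pics/s12c.png',cv2.resize(im[100:240,260:420],None,fx=5,fy=4,interpolation=2))
E
```

```text
clock: 16.95
ee_pos: [560.3, 16.3, 190.1]
tcp_rot: [0.717, 0.663, -0.158, 0.147]
ft_force: [1.3, -0.9, 0.3]
width: -0.1
[560.33876035  16.25052832 190.13465868] 58.21827209270636 -557.5430376307286 [ 1.3 -0.9  0.3] -0.10323301201362353 [-0.86  0.31  0.62  1.74  0.24  1.3  -0.42]
[ -0.  -24.9   0.1]
```

View pics/w12.png

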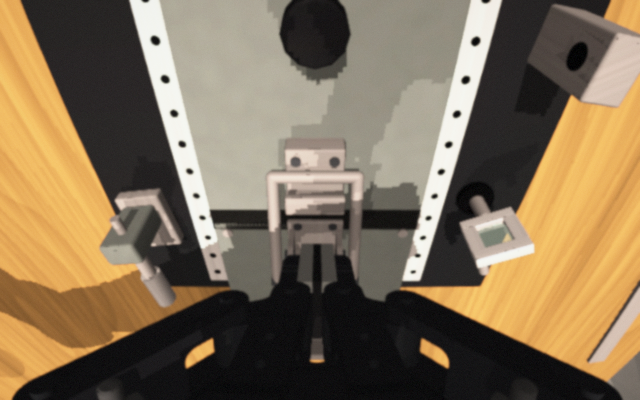

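View pics/s12c.png

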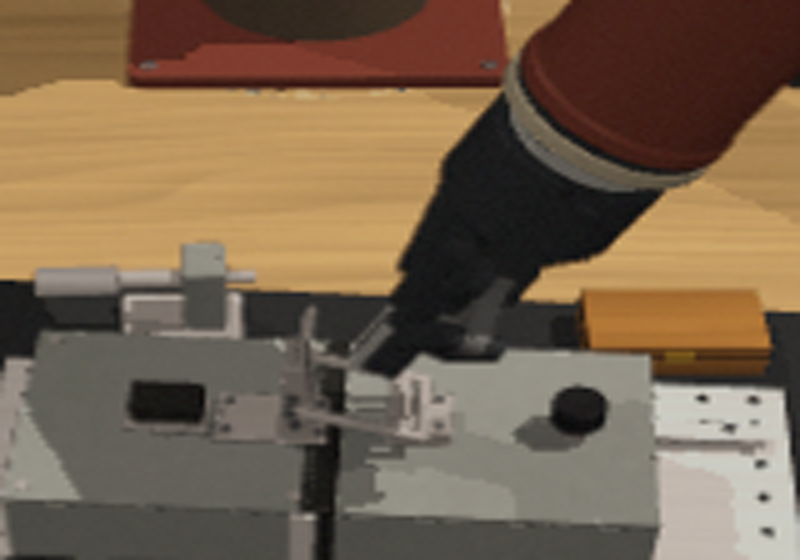

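```bash
python3 - <<'E'
from h import *
s=read_state(); cR=want([0,0,0],-25)[1]
L=[pose_corner(40,184,-25),pose_corner(35,184,-25),pose_corner(31,184,-25)]+[pose_q(q,36,-25) for q in (1.6,1.54,1.48,1.42,1.36)]
rows(L,pose_corner(46,184,-25)[0],cR)
print('meas'); rows(L[-1:],s['ee_pos'],R.from_quat(s['tcp_rot']))
E
```

```text
[-0.0054, -0.0, 0.0025, 0.0, 0.0, 0.0]
[-0.01, 0.0, 0.0046, 0.0, 0.0, 0.0]
[-0.0136, -0.0, 0.0063, 0.0, 0.0, 0.0]
[-0.0175, 0.0, 0.0084, 0.0, 0.0, 0.0]
[-0.0197, -0.0, 0.009, 0.0, 0.0, 0.0]
[-0.0217, 0.0, 0.0097, 0.0, 0.0, 0.0]
[-0.0238, -0.0, 0.0105, 0.0, 0.0, 0.0]
[-0.0258, -0.0, 0.0114, 0.0, 0.0, 0.0]
meas
[-0.0235, -0.0004, 0.0113, 0.0, -0.1, -0.1]
```

```bash
python3 -m creep '[[[-0.0045,0,0.0025,0,0,0,1],[-0.009,0,0.0046,0,0,0,1],[-0.0126,0,0.0063,0,0,0,1],[-0.016,0,0.0082,0,0,0,1],[-0.0182,0,0.009,0,0,0,1],[-0.0202,0,0.0097,0,0,0,1],[-0.0222,0,0.0105,0,0,0,1],[-0.024,0,0.0113,0,0,0,1]]]' 20; python3 - <<'E'
from h import *
s=read_state(); im=snap('wrist','w13.png'); np.save('s13.npy',s,allow_pickle=True); print(s['ee_pos']@XA,s['ee_pos']@YA,s['ft_force'].round(1),(s['ft_force']@XA).round(1))
im=snap('scene','s13.png')[:,:,::-1]
cv2.imwrite('pics/s13c.png',cv2.resize(im[150:240,260:420],None,fx=5,fy=5,interpolation=2))
rows([pose_q(q,36,-25) for q in (1.42,1.36,1.3)],s['ee_pos'],R.from_quat(s['tcp_rot']))
E
```

```text
clock: 17.85
ee_pos: [558.4, -7.3, 189.3]
tcp_rot: [0.715, 0.665, -0.158, 0.147]
ft_force: [-1.2, 2.6, -0.7]
width: 0.3
34.600072908038435 -557.3284925654821 [-1.2  2.6 -0.7] 2.5
[-0.0002, -0.0003, -0.0005, 0.1, -0.0, 0.1]
[-0.0022, -0.0003, 0.0004, 0.1, -0.0, 0.1]
[-0.0041, -0.0003, 0.0015, 0.1, -0.0, 0.1]
```

View pics/s13c.png

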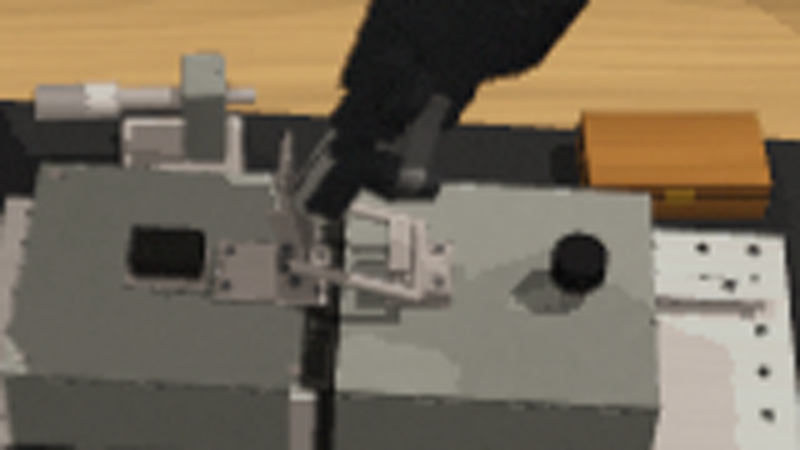

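```bash
python3 - <<'E'
from h import *
s=read_state()
rows([pose_q(q,r,t) for q,r,t in ((1.36,36,-25),(1.3,36,-25),(1.24,37,-25),(1.18,38,-25),(1.12,39,-25),(1.06,40,-25),(1.0,41,-25),(.94,42,-25))],s['ee_pos'],R.from_quat(s['tcp_rot']))
E
```

```text
[-0.0017, -0.0003, 0.0002, 0.0, -0.0, 0.1]
[-0.0036, -0.0003, 0.0012, 0.0, -0.0, 0.1]
[-0.0061, -0.0003, 0.0017, 0.0, -0.0, 0.1]
[-0.0087, -0.0003, 0.0023, 0.0, -0.0, 0.1]
[-0.0113, -0.0003, 0.0032, 0.0, -0.0, 0.1]
[-0.0138, -0.0003, 0.0042, 0.0, -0.0, 0.1]
[-0.0163, -0.0003, 0.0054, 0.0, -0.0, 0.1]
[-0.0188, -0.0003, 0.0069, 0.0, -0.0, 0.1]
```

```bash
python3 -m creep '[[[-0.0017,0,0.0002,0,0,0,1],[-0.0036,0,0.0012,0,0,0,1],[-0.0061,0,0.0017,0,0,0,1],[-0.0087,0,0.0023,0,0,0,1],[-0.0113,0,0.0032,0,0,0,1],[-0.0138,0,0.0042,0,0,0,1],[-0.0163,0,0.0054,0,0,0,1],[-0.0188,0,0.0069,0,0,0,1]]]' 20; python3 - <<'E'
from h import *
s=read_state(); im=snap('wrist','w14.png')[:,:,::-1];  print(s['ee_pos']@XA,s['ee_pos']@YA,s['ft_force'].round(1),(s['ft_force']@XA).round(1))
im2=snap('scene','s14.png')[:,:,::-1]
cv2.imwrite('pics/s14c.png',np.vstack([cv2.resize(im2[160:230,260:420],None,fx=4,fy=4,interpolation=2),cv2.resize(im[100:300,160:480],(640,300),interpolation=2)]))
rows([pose_q(q,42,-25) for q in (1.,.94,.88)],s['ee_pos'],R.from_quat(s['tcp_rot']))
E
```

```text
clock: 18.75
ee_pos: [557.0, -27.7, 191.2]
tcp_rot: [0.715, 0.665, -0.158, 0.147]
ft_force: [0.3, 4.0, 1.3]
width: -0.1
14.14347010319583 -557.4778563792792 [0.3 4.  1.3] 4.0
[0.0016, -0.0005, -0.0019, 0.1, -0.0, 0.1]
[-0.0, -0.0005, 0.0001, 0.1, -0.0, 0.1]
[-0.0015, -0.0005, 0.0022, 0.1, -0.0, 0.1]
```

View pics/s14c.png

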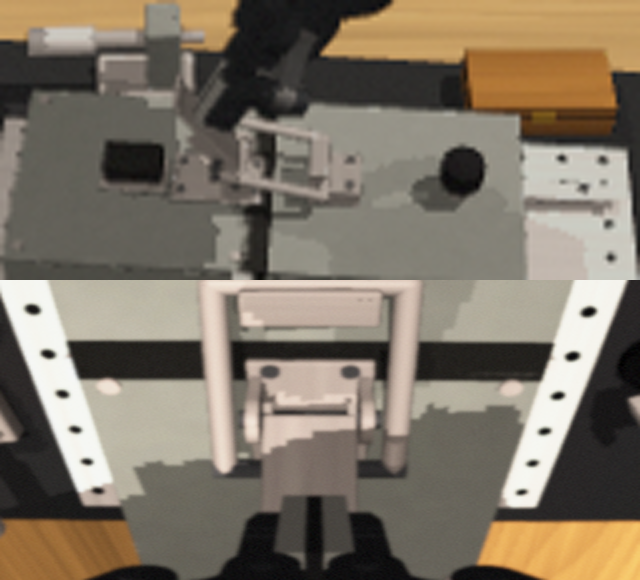

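```bash
python3 - <<'E'
from h import *
im=cv2.imread('pics/w14.png'); cv2.imwrite('pics/w14c.png',cv2.resize(im[40:200,240:400],None,fx=4,fy=3.5,interpolation=2))
s=read_state()
rows([pose_q(q,r,t) for q,r,t in ((.88,42,-25),(.82,43,-25),(.76,43,-24),(.7,44,-22),(.64,44,-20),(.58,45,-16),(.52,45,-12),(.46,46,-8))],s['ee_pos'],R.from_quat(s['tcp_rot']))
E
```

```text
[-0.0011, -0.0004, 0.002, 0.0, 0.0, 0.1]
[-0.0034, -0.0004, 0.0038, 0.0, 0.0, 0.1]
[-0.0048, -0.0004, 0.0059, 0.0, 1.0, 0.1]
[-0.0073, -0.0004, 0.0076, 0.0, 3.0, 0.1]
[-0.0087, -0.0004, 0.0097, 0.0, 5.0, 0.1]
[-0.0114, -0.0004, 0.0114, 0.0, 9.0, 0.1]
[-0.013, -0.0004, 0.0135, 0.0, 13.0, 0.1]
[-0.0155, -0.0004, 0.0156, 0.0, 17.0, 0.1]
```

View pics/w14c.png

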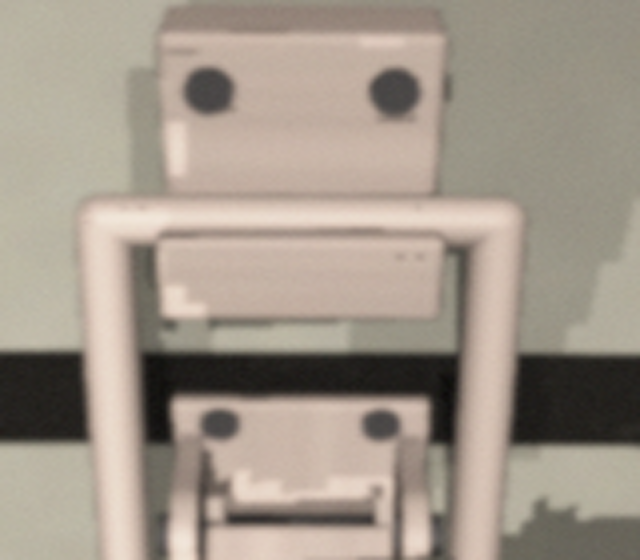

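```bash
python3 -m creep '[[[-0.0011,-0.0003,0.002,0,0,0,1],[-0.0034,-0.0003,0.0038,0,0,0,1],[-0.0048,-0.0003,0.0059,0,1,0,1],[-0.0073,-0.0003,0.0076,0,3,0,1],[-0.0087,-0.0003,0.0097,0,5,0,1],[-0.0114,-0.0003,0.0114,0,9,0,1],[-0.013,-0.0003,0.0135,0,13,0,1],[-0.0155,-0.0003,0.0156,0,17,0,1]]]' 20; python3 - <<'E'
from h import *
s=read_state(); im=snap('wrist','w15.png')[:,:,::-1];  print(s['ee_pos']@XA,s['ee_pos']@YA,s['ft_force'].round(1),(s['ft_force']@XA).round(1))
im2=snap('scene','s15.png')[:,:,::-1]
cv2.imwrite('pics/s15c.png',np.vstack([cv2.resize(im2[160:230,260:420],None,fx=4,fy=4,interpolation=2),cv2.resize(im[40:300,160:480],(640,310),interpolation=2)]))
rows([pose_q(q,46,-8) for q in (.52,.46,.4)],s['ee_pos'],R.from_quat(s['tcp_rot']))
E
```

```text
clock: 19.65
ee_pos: [555.1, -48.5, 183.9]
tcp_rot: [0.731, 0.679, -0.049, 0.046]
ft_force: [-0.4, 4.1, 2.6]
width: 0.1
-6.754076560131011 -557.1582798590057 [-0.4  4.1  2.6] 4.1
[0.0012, -0.0002, -0.0022, 0.1, -0.3, 0.1]
[-0.0001, -0.0002, 0.0003, 0.1, -0.3, 0.1]
[-0.0013, -0.0002, 0.0028, 0.1, -0.3, 0.1]
```

View pics/s15c.png

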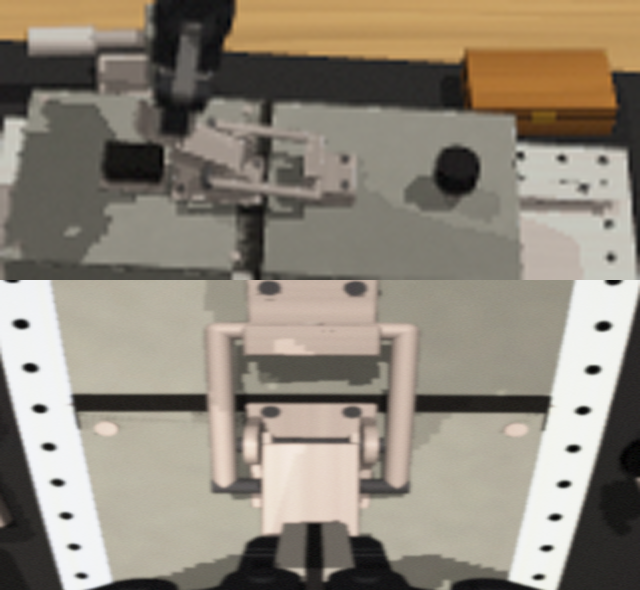

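```bash
python3 - <<'E'
from h import *
s=read_state(); print(s['ft_force'])
rows([pose_q(q,r,t) for q,r,t in ((.42,46,-6),(.38,46,-4),(.34,46,-1),(.3,47,2),(.26,47,4),(.22,48,6),(.18,48,8),(.15,48,10))],s['ee_pos'],R.from_quat(s['tcp_rot']))
E
```

```text
[ 1.35651985 -0.73654366  3.53603459]
[0.0022, -0.0, 0.0016, 0.1, 1.9, -0.3]
[0.0011, 0.0, 0.0029, 0.1, 3.9, -0.3]
[-0.0002, 0.0, 0.0041, 0.1, 6.9, -0.3]
[-0.0024, 0.0, 0.0052, 0.1, 9.9, -0.2]
[-0.0034, 0.0, 0.0068, 0.1, 11.9, -0.2]
[-0.0053, 0.0, 0.0082, 0.1, 13.9, -0.2]
[-0.0062, 0.0, 0.0099, 0.1, 15.9, -0.2]
[-0.0069, 0.0, 0.011, 0.1, 17.9, -0.2]
```

```bash
python3 -m creep '[[[0.0015,0,0.0014,0,1.9,0,1],[0.001,0,0.0027,0,3.9,0,1],[-0.0002,0,0.004,0,6.9,0,1],[-0.0022,0,0.0052,0,9.9,0,1],[-0.0034,0,0.0068,0,11.9,0,1],[-0.005,0,0.0082,0,13.9,0,1],[-0.006,0,0.0099,0,15.9,0,1],[-0.0069,0,0.011,0,17.9,0,1]]]' 20; python3 - <<'E'
from h import *
s=read_state(); im=snap('wrist','w16.png')[:,:,::-1];  print(s['ee_pos']@XA,s['ee_pos']@YA,s['ft_force'].round(1),(s['ft_force']@XA).round(1))
im2=snap('scene','s16.png')[:,:,::-1]
cv2.imwrite('pics/s16c.png',np.vstack([cv2.resize(im2[160:230,260:420],None,fx=4,fy=4,interpolation=2),cv2.resize(im[40:300,160:480],(640,310),interpolation=2)]))
s=read_state(); print(s['ft_force'].round(1))
rows([pose_q(q,48,10) for q in (.2,.15,.1)],s['ee_pos'],R.from_quat(s['tcp_rot']))
E
```

```text
clock: 20.55
ee_pos: [554.1, -56.6, 173.3]
tcp_rot: [0.73, 0.678, 0.063, -0.059]
ft_force: [0.5, 1.5, 1.1]
width: 0.1
-14.864902507083984 -556.7619582420028 [0.5 1.5 1.1] 1.5
[-0.4 -0.4  1.9]
[-0.0009, 0.0005, -0.0038, -0.1, 0.2, -0.0]
[-0.002, 0.0005, -0.0016, -0.1, 0.2, -0.0]
[-0.003, 0.0005, 0.0006, -0.1, 0.2, -0.0]
```

View pics/s16c.png

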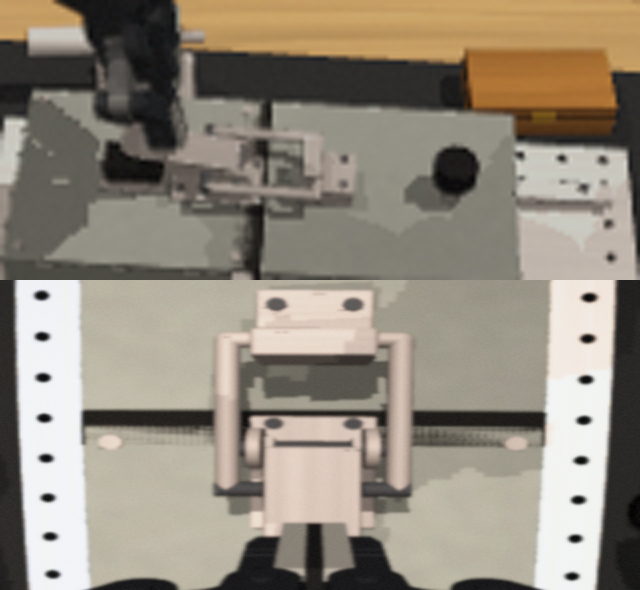

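```bash
python3 - <<'E'
from h import *
s=read_state()
rows([pose_q(q,r,t) for q,r,t in ((.1,49,11),(.07,50,12),(.04,50,13),(.02,50,14),(-.01,50,15),(-.03,50,15),(-.05,50,15),(-.07,50,15))],s['ee_pos'],R.from_quat(s['tcp_rot']))
E
```

```text
[-0.0042, 0.0005, 0.0001, -0.1, 1.2, -0.0]
[-0.0059, 0.0005, 0.0011, -0.1, 2.2, -0.0]
[-0.0066, 0.0005, 0.0023, -0.1, 3.2, -0.0]
[-0.0072, 0.0005, 0.0031, -0.1, 4.2, -0.0]
[-0.0078, 0.0005, 0.0044, -0.1, 5.2, -0.0]
[-0.0081, 0.0005, 0.0053, -0.1, 5.2, -0.0]
[-0.0084, 0.0005, 0.0063, -0.1, 5.2, -0.0]
[-0.0086, 0.0005, 0.0073, -0.1, 5.2, -0.0]
```

```bash
python3 -m creep '[[[-0.0015,0.0004,0.0005,0,1.2,0,1],[-0.003,0.0004,0.0011,0,2.2,0,1],[-0.0036,0.0004,0.0023,0,3.2,0,1],[-0.0042,0.0004,0.0031,0,4.2,0,1],[-0.0048,0.0004,0.0044,0,5.2,0,1],[-0.0051,0.0004,0.0053,0,5.2,0,1],[-0.0054,0.0004,0.0063,0,5.2,0,1],[-0.0056,0.0004,0.0073,0,5.2,0,1]]]' 20; python3 - <<'E'
from h import *
s=read_state(); im=snap('wrist','w17.png')[:,:,::-1];  print(s['ee_pos']@XA,s['ee_pos']@YA,s['ee_pos'][2],s['ft_force'].round(1),(s['ft_force']@XA).round(1))
im2=snap('scene','s17.png')[:,:,::-1]
cv2.imwrite('pics/s17c.png',np.vstack([cv2.resize(im2[160:230,260:420],None,fx=4,fy=4,interpolation=2),cv2.resize(im[40:300,160:480],(640,310),interpolation=2)]))
s=read_state(); print(s['ft_force'].round(1))
rows([pose_q(q,47,15) for q in (0,-.03,-.07,-.1)],s['ee_pos'],R.from_quat(s['tcp_rot']))
E
```

```text
clock: 21.45
ee_pos: [554.6, -61.3, 165.4]
tcp_rot: [0.726, 0.675, 0.096, -0.089]
ft_force: [-2.1, -1.7, 3.7]
width: 0.1
-19.570873866034994 -557.6036829821936 165.36582485722155 [-2.1 -1.7  3.7] -1.9
[-1.4 -0.8  0.8]
[-0.0001, -0.0006, -0.0027, -0.0, -0.1, 0.1]
[-0.0006, -0.0006, -0.0014, -0.0, -0.1, 0.1]
[-0.0013, -0.0006, 0.0004, -0.0, -0.1, 0.1]
[-0.0017, -0.0006, 0.0018, -0.0, -0.1, 0.1]
```

View pics/s17c.png

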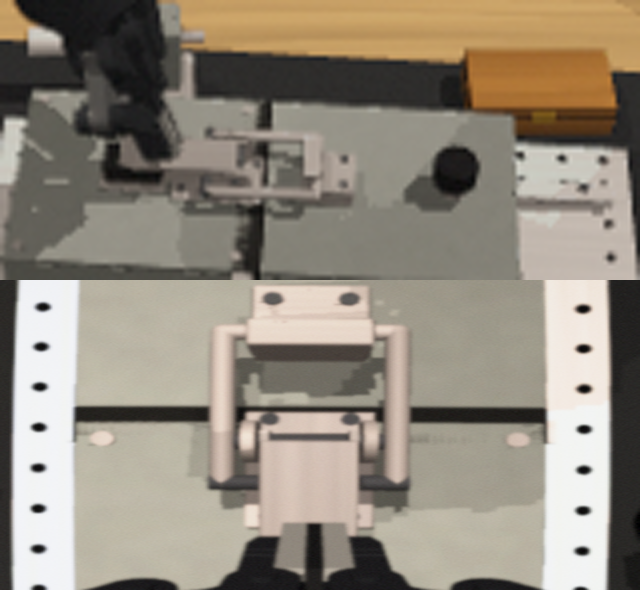

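```bash
python3 -m creep '[[[-0.0001,0,0.0003,0,0,0,1],[-0.0002,0,0.0006,0,0,0,1],[-0.0002,0,0.0009,0,0,0,1],[-0.0003,0,0.0012,0,0,0,1],[-0.0004,0,0.0015,0,0,0,1],[-0.0005,0,0.0018,0,0,0,1],[-0.0005,0,0.0019,0,0,0,1],[-0.0005,0,0.0019,0,0,0,1]]]' 20; python3 - <<'E'
from h import *
s=read_state();print(s['ee_pos']@XA,s['ee_pos']@YA,s['ee_pos'][2],s['ft_force'].round(1))
E
```

```text
clock: 22.35
ee_pos: [554.8, -61.1, 164.4]
tcp_rot: [0.726, 0.675, 0.097, -0.089]
ft_force: [-3.8, -1.8, 10.1]
width: -0.1
-19.342351423024603 -557.7973448592667 164.41684058855432 [-3.8 -1.8 10.1]
```

```bash
python3 -m creep '[[[0,0,0.0002,0,0,0,1],[-0.0001,0,0.0004,0,0,0,1],[-0.0001,0,0.0006,0,0,0,1],[-0.0001,0,0.0006,0,0,0,1],[-0.0001,0,0.0006,0,0,0,1],[-0.0001,0,0.0006,0,0,0,1],[-0.0001,0,0.0006,0,0,0,1],[-0.0001,0,0.0006,0,0,0,1]]]' 20; python3 - <<'E'
from h import *
s=read_state();print(s['ee_pos']@XA,s['ee_pos']@YA,s['ee_pos'][2],s['ft_force'].round(1))
im2=snap('scene','s18.png')[:,:,::-1]; im=snap('wrist','w18.png')[:,:,::-1]
cv2.imwrite('pics/s18c.png',cv2.resize(im2[160:230,260:420],None,fx=5,fy=5,interpolation=2))
s=read_state(); print(s['ft_force'].round(1))
E
```

```text
clock: 23.15
ee_pos: [554.8, -61.1, 164.1]
tcp_rot: [0.726, 0.675, 0.097, -0.089]
ft_force: [-4.9, -2.8, 12.8]
width: -0.1
-19.33467556316145 -557.8019529379507 164.08765032328668 [-4.9 -2.8 12.8]
[-4.9 -3.1 11.3]
```

View pics/s18c.png

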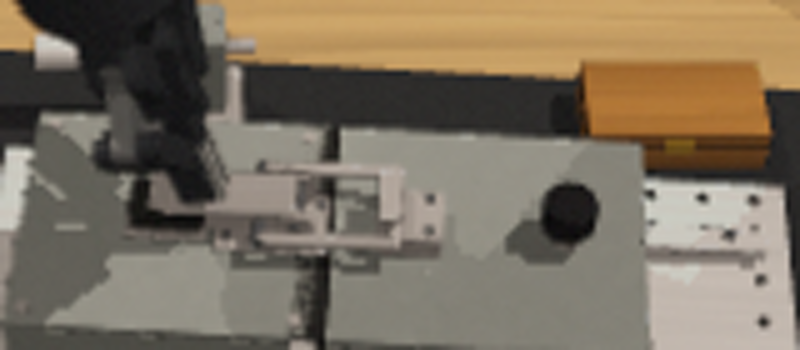

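```bash
python3 -m creep '[[[0.0003,0,-0.001,0,0,0,1],[0.001,0,-0.004,0,0,0,1],[0.003,0,-0.012,0,0,0,1],[0.008,0,-0.03,0,-5,0,1],[0.013,0,-0.05,0,-10,0,1],[0.018,0,-0.07,0,-15,0,1],[0.021,0,-0.085,0,-15,0,1],[0.021,0,-0.085,0,-15,0,1]]]' 20; python3 - <<'E'
from h import *
s=read_state();print(s['ee_pos']@XA,s['ee_pos']@YA,s['ee_pos'][2],s['ft_force'].round(1)); np.save('s19.npy',s,allow_pickle=True)
im=snap('wrist','w19.png')[:,:,::-1]; im2=snap('scene','s19.png')[:,:,::-1]; im3=snap('top','t19.png')[:,:,::-1]
cv2.imwrite('pics/s19c.png',cv2.resize(im2[160:230,260:420],None,fx=5,fy=5,interpolation=2))
E
```

```text
clock: 24.05
ee_pos: [555.6, -61.6, 252.7]
tcp_rot: [0.732, 0.682, 0.002, 0.0]
ft_force: [-0.2, -0.2, 0.0]
width: -0.1
-19.770705469206852 -558.6740893607885 252.74710804665995 [-0.2 -0.2  0. ]
```

View pics/s19c.png

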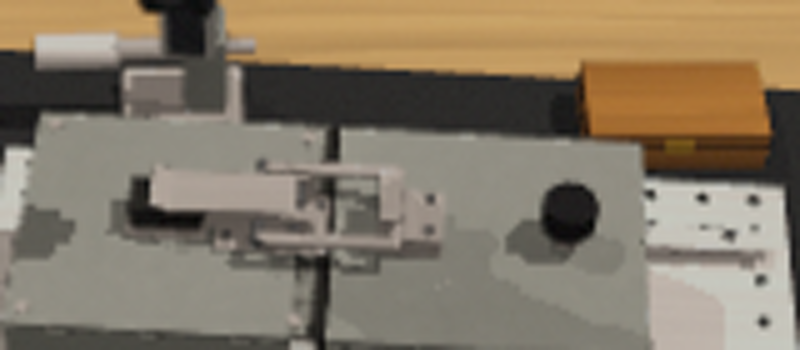

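View pics/w19.png

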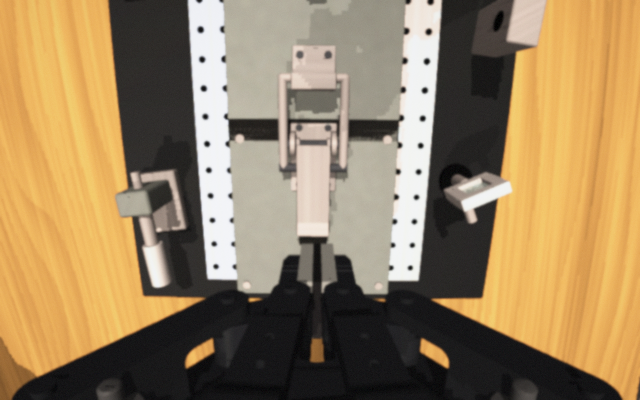

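View pics/t19.png

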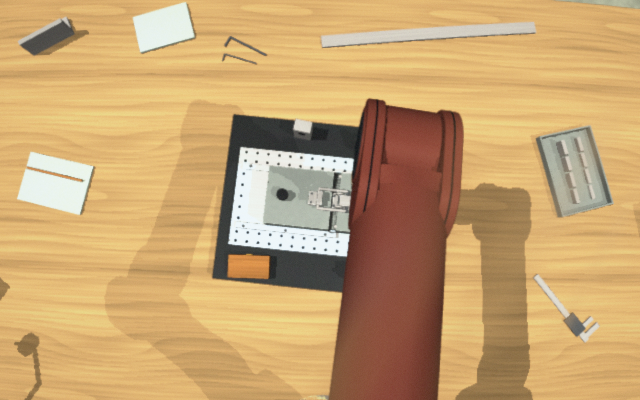

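```bash
python3 - <<'E'
from h import *
def blob(f,box):
    a=cv2.imread('pics/'+f); x0,y0,x1,y1=box; g=a[y0:y1,x0:x1].max(2)
    n,l,s,c=cv2.connectedComponentsWithStats((g<50).astype(np.uint8)); i=1+np.argmax(s[1:,4]); return c[i]+[x0,y0]
k0=blob('top0.png',(255,180,285,206)); k1=blob('t19.png',(270,182,295,207)); print(k0,k1)
print('top travel',onz('top',k0,154)@XA-onz('top',k1,154)@XA)
k0=blob('scene0.png',(372,190,402,216)); k1=blob('s19.png',(362,190,385,215)); print(k0,k1,'scene', onz('scene',k0,150)@XA-onz('scene',k1,150)@XA)
s=np.load('s19.npy',allow_pickle=True).item()
im=cv2.imread('pics/w19.png'); print(im[100:150,245:265].mean(1).mean(1).round().astype(int).tolist())
cv2.imwrite('pics/w19c.png',cv2.resize(im[30:250,260:370],None,fx=5,fy=2.7,interpolation=2))
E
```

```text
[268.23255814 192.6744186 ] [282.06944444 194.        ]
top travel 28.02140667344861
[386.8        203.17142857] [373.39805825 202.31067961] scene 28.3531237528762
[178, 179, 179, 179, 179, 179, 179, 180, 180, 180, 181, 181, 181, 181, 181, 181, 180, 169, 132, 78, 41, 33, 34, 33, 32, 33, 33, 36, 39, 41, 41, 39, 38, 38, 40, 41, 39, 40, 46, 67, 109, 151, 171, 176, 176, 176, 177, 178, 177, 178]
```

View pics/w19c.png

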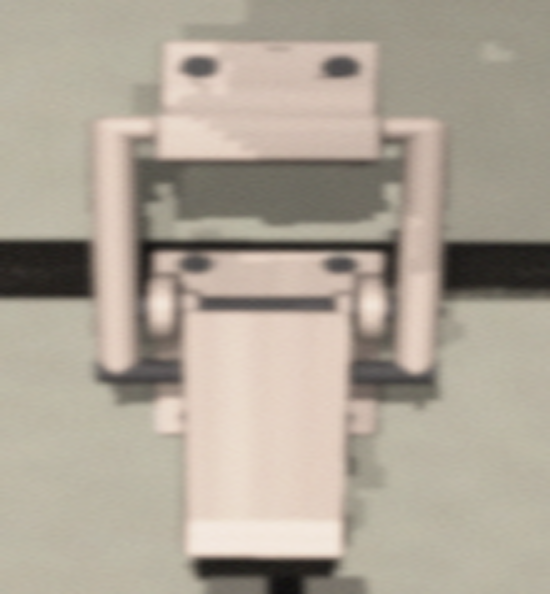

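```bash
python3 -c "
from rig import *
print(finish_job())"
```

```text
the job is handed in; nothing more can be done
None
```

I slid the cover onto its seal, hooked the wire loop behind the keeper's lip, and pressed the latch shut. I handed the job in at about 24 s of the 72 s allowed. It returned no verdict, so the checks below are mine.

- **Seal:** I pushed the knob with the closed fingers until the force rose from about 3 N (friction) to about 6.5 N. That is roughly 3.5 N on the seal. A last 0.4 mm push before backing off was not measured.
- **Loop:** I gripped the bar at its ends, swung it over the lever and set it down beyond the lip. It met the keeper block with about 21 N on the wrist. The bar slid about 5 mm in the pads on the way over, with no effect on the result. As the lever came down, the wrist pictures showed the bar drawn in under the lip, and it stayed there in the last picture.
- **Lever:** I pressed it over centre until the stiffness matched the rubber buffer (about 8 N/mm). The final press was about 12.8 N vertical and about 14 N in total, below the 18 N limit. By the tool's pose the lever angle was then about -0.1 rad.
- **Final state:** After I let go, the wrist force read zero and the pictures showed the lever lying flat on the buffer. The four bystanders looked undisturbed.
- **Cover:** Total travel measured 28 mm in both fixed cameras. My first estimate of the distance to the latched place was about 32 mm, a disagreement I did not resolve. I took the cover as home because the lever is shut and the bar looks seated, not from a direct measurement.

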